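# Hang three padlocks on one stand hook, largest first

### The arm

A 6-joint arm with a two-finger parallel gripper is mounted at the origin on the work surface. World frame = base frame: x ahead of the robot, y to its left, z up, the work surface at z = 0. Lengths are in m, angles in rad, forces in N, time in s.
With the tool pointing down it reaches from about 0.3 to 0.775 m from the base axis. Payload 14.6 kg.
Tool frame: the origin (TCP) lies where the fingers leave the gripper's body, on its centre line; the fingertips stand 97 mm ahead of it and the grasp point (between the pads) lies 78 mm ahead of it (ctrl.finger_overhang is the distance from the TCP to the fingertips, in m); z points along the fingers, y is the direction in which the jaws open and shut (so a half turn about z gives the same grasp; the last joint's range is limited). The gripper opens to 94 mm and grips with 3 to 60 N. Pads are 16 mm wide; open, the fingers measure 119 mm over their backs; the gripper's body (75 mm by 177 mm) begins 78 mm behind the grasp point.
Start: joints at [1.158, 0.3, 1.521, -0, 1.321, -0.067], TCP at [0.186, 0.517, 0.303] pointing down, gripper open.
Joint ranges: [-3.03, 3.03], [-0.79, 2.21], [0.23, 2.52], [-1.04, 4.18], [0, 3.07], [-2.55, 2.55]. Speed limits (rad/s): [2.22, 2.22, 2.57, 3.14, 3.14, 3.14].

### API

Orientations are given as [roll, pitch, yaw] about the fixed x, y, z axes, in that order (R = Rz(yaw) Ry(pitch) Rx(roll)).
In Python, from station import ctrl, imaging, hand_in gives the robot as it stands.
- The arm moves only by the shell command python3 -m pendant 'ROWS' [FORCE]. ROWS is JSON, a list of rows, each a list of 7 numbers: the shift along the tool's x, y, z normalised to -1 to 1, where 1 is 120 mm, then the turn, a rotation vector about the tool's x, y, z normalised to -1 to 1, where 1 is 30 degrees, then the closure, from -1 (fully open) to 1 (shut). A call has 1 to 10 rows; each row shifts and turns the commanded pose from where the row before left it, along the tool's axes as they then stand; what a row does not reach is not made up. A row lasts 1/12 s, in which the tool goes at most 41.7 mm and 7.16 degrees, less where a joint would pass 70% of its speed; a pose out of reach is approached as far as the arm can. A call with a number of a shift or a turn outside -1 to 1 is refused whole. A call with a gripper value outside its range is refused whole. The fingers move at their own pace and stop on an object; FORCE is the grip in N (left out, the last holds). Time passes only in rows, so rows that do not move let the fingers close. It gives the time, the measured TCP pose, the force and the opening at its end, in the units of the state.
- ctrl.get_obs(): the state, without advancing time (a new reading comes with each control period).
- imaging.camera(name): name is "scene" or "top"; returns a dict with "image" (400x640x3 uint8, red, green, blue), "mtx" (3x3 intrinsics, pixels), "rvec" (rotation vector, rad) and "tvec" (3), from world to camera coordinates, as OpenCV has them. Camera axes: x right, y down, z forward; pixel columns grow to the right and rows downward; lengths in m; the calibration is good to about 2 mm. A picture is of the moment at which its call begins. There is no depth.
- hand_in(): hands the job in, once; it reports no verdict.
The state is a dict: "time_s": time; "qpos": joint angles; "joint_vel": joint speeds; "tau": joint torques, N m; "ee_pos": TCP position; "eef_rot": TCP orientation; "force": force on the tool from outside, world axes, zero at the start; "moment": the same for the moment, N m; "grip_width": finger opening in m.
Only numpy, scipy, OpenCV 4.12 (cv2) and the standard library are available. Lean on these libraries where they do the work, as an engineer would, in place of code of your own. Each camera call takes 0.05 s, during which the arm holds its last target.

### The job

Hang the three brass padlocks by their shackles on the hook of the counter stand, the largest first, then the middle one, then the small one, each pushed back along the prong until it touches the stand or the lock behind it, and leave them hanging free, straight and still. The stand is light and only clamped, at a height nobody has measured: feel for the prong, set each lock down on it gently, never drop a lock on it, lean on it or ram the row. Leave everything else on the bench where it is.

Things in the scene. Friction and masses are not known exactly. Their poses are not given: they have to be found in the camera images.
- lock_large_mid (a point): Large padlock, standing: brass block 60 wide (y) x 28 thick (x) x 46 mm high (z), about 420 g, closed steel shackle on top. Point: centre of the block, 23 mm above its underside. z up; x runs through the shackle's opening. Shackle bar 9 mm thick; opening 31 mm wide, 30 mm high from the block's top to the inside of the round arch, i.e. to 53 mm above this point.
- lock_middle_mid (a point): Middle padlock, standing: brass block 50 wide (y) x 24 thick (x) x 40 mm high (z), about 270 g, closed steel shackle on top. Point: centre of the block, 20 mm above its underside. z up; x runs through the shackle's opening. Shackle bar 8 mm thick; opening 26 mm wide, 27 mm high from the block's top to the inside of the round arch, i.e. to 47 mm above this point.
- lock_small_mid (a point): Small padlock, standing: brass block 40 wide (y) x 20 thick (x) x 34 mm high (z), about 160 g, closed steel shackle on top. Point: centre of the block, 17 mm above its underside. z up; x runs through the shackle's opening. Shackle bar 6.5 mm thick; opening 21 mm wide, 24 mm high from the block's top to the inside of the round arch, i.e. to 41 mm above this point.
- stand: Telescopic steel stand fixed to the bench. Origin: centre of its foot, on the bench; z up; its hook prong points along -x. Foot 130 mm wide, 12 high; outer tube 32 mm square to 74 mm height; above it the inner tube, 25 mm square about the origin (front face at x = -12.5 mm), clamped at a height that varies and is NOT measured. It stays there unless forced.
- prong_foot (a point): Point on the bench below the end of the stand's prong (108 mm from the stand's origin). The prong, an 8 mm round bar, leaves the inner tube level, over the stand's x axis, to 100 mm from the origin; then its nose turns up, ending 11 mm above the prong's top. The prong's top is somewhere 156 to 184 mm above the bench, 2 mm below the flat rubber cap on the tube. Axes as the stand's.
- mortice_case: Flat mortice lock case with brass front plate, 215 x 100 x 22 mm, lying on the bench; origin at the centre of its underside. Not part of the job.
- cylinder_core: Brass profile lock cylinder, 65 x 35 x 17 mm, lying on its side; origin below the middle of its round part. Not part of the job.
- door_knob: Steel door knob standing on its rose, 54 mm wide, 56 mm high; origin at the centre of its underside. Not part of the job.
- driver: Screwdriver with black handle, lying; its x axis runs from handle to tip. Not part of the job.
- hammer: Hammer with wooden handle, lying; its x axis runs from handle to head. Not part of the job.
- oil: White oil bottle, 52 mm wide, 110 mm high; origin at the centre of its underside. Not part of the job.
- pin_pot: Small steel pot, 66 mm wide, 45 mm high; origin at the centre of its underside. Not part of the job.
Not all that is in view belongs to the job. What is shaped like the part that bears lock_middle_mid but turquoise is not meant.

How it is judged:
By the outcome, as a careful person would: the job done as asked, in the order asked, and still so for the second after the job is handed in, with the robot touching nothing.
It also fails if it takes over 72 s, if anything falls off the work surface, if the arm or the gripper's body presses on something with over 40 N, if the wrist force passes 120 N, or if a joint passes its speed limit or range.

## Working session

There is one attempt and no reset: what is moved stays moved. The work goes in short steps, Python scripts to look and compute and a shell command to move; the robot and the scene stay as the last step left them, time stands still between calls to the robot, and variables do not carry over. Pictures are saved under pics/ and viewed, and the job is handed in when it is done.

```bash
mkdir -p pics; ls
python3 - <<'E'
from station import ctrl, imaging
import cv2,numpy as np
o=ctrl.get_obs()
for k,v in o.items(): print(k,np.round(v,4))
for n in("scene","top"):
    c=imaging.camera(n)
    cv2.imwrite(f"pics/{n}0.png",c["image"][:,:,::-1])
    R=cv2.Rodrigues(np.array(c["rvec"]))[0]
    print(n,np.round(c["mtx"],1).tolist(),"campos",np.round(-R.T@np.array(c["tvec"]).ravel(),3),np.round(R,2).tolist())
E
```

```text
pics
time_s 0.0
qpos [ 1.1584  0.3005  1.5216 -0.      1.3207 -0.0666]
joint_vel [-0.0012  0.0006  0.0003  0.001   0.0013 -0.0006]
tau [ 1.90000e-03 -5.31806e+01 -3.52737e+01  7.09000e-02  2.43000e-02
 -1.00000e-04]
ee_pos [0.1864 0.5173 0.3021]
eef_rot [-3.1404e+00 -1.0000e-04  2.7958e+00]
force [-0.0823 -0.0098  0.0121]
moment [ 0.0164 -0.0461  0.0455]
grip_width 0.0937
scene [[408.5, 0.0, 318.9], [0.0, 408.5, 197.9], [0.0, 0.0, 1.0]] campos [0.914 0.485 0.868] [[-0.81, 0.58, 0.01], [0.46, 0.65, -0.6], [-0.36, -0.48, -0.8]]
top [[470.4, 0.0, 322.4], [0.0, 470.4, 198.7], [0.0, 0.0, 1.0]] campos [ 0.464 -0.011  1.315] [[0.02, -1.0, 0.02], [-1.0, -0.02, -0.06], [0.06, -0.02, -1.0]]
```

View pics/scene0.png

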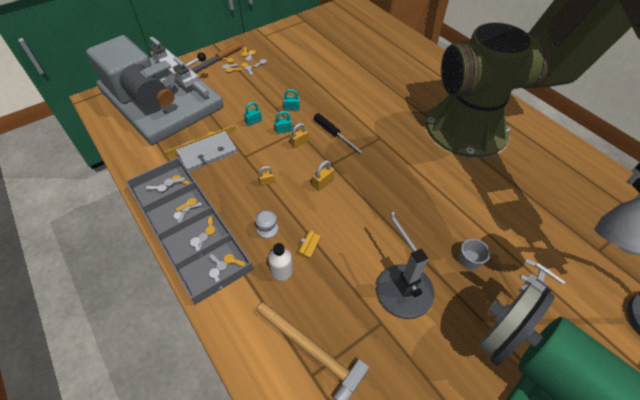

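View pics/top0.png

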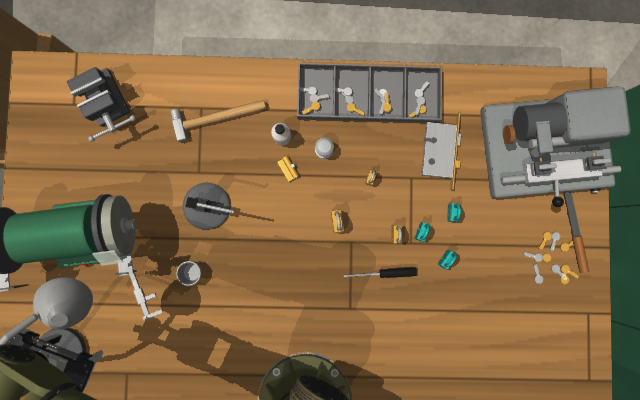

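The top view shows the stand's foot at (207,206), with the prong pointing right (world -y). In the scene view the brass locks are at about (322,177), (299,134) and (266,177), and the turquoise ones at (252,113), (283,122) and (291,100). Next I'll take enlarged crops.

Run:
```python
import cv2
s=cv2.imread("pics/scene0.png");t=cv2.imread("pics/top0.png")
cv2.imwrite("pics/c1.png",cv2.resize(t[160:280,320:480],None,fx=5,fy=5,interpolation=cv2.INTER_CUBIC))
cv2.imwrite("pics/c2.png",cv2.resize(s[80:200,230:390],None,fx=5,fy=5,interpolation=cv2.INTER_CUBIC))
a=cv2.resize(t[170:240,170:290],None,fx=5,fy=5,interpolation=cv2.INTER_CUBIC)
cv2.imwrite("pics/c3.png",a)
cv2.imwrite("pics/c4.png",cv2.resize(s[200:320,350:450],None,fx=5,fy=5,interpolation=cv2.INTER_CUBIC))
```

```text
(no output)
```

View pics/c1.png

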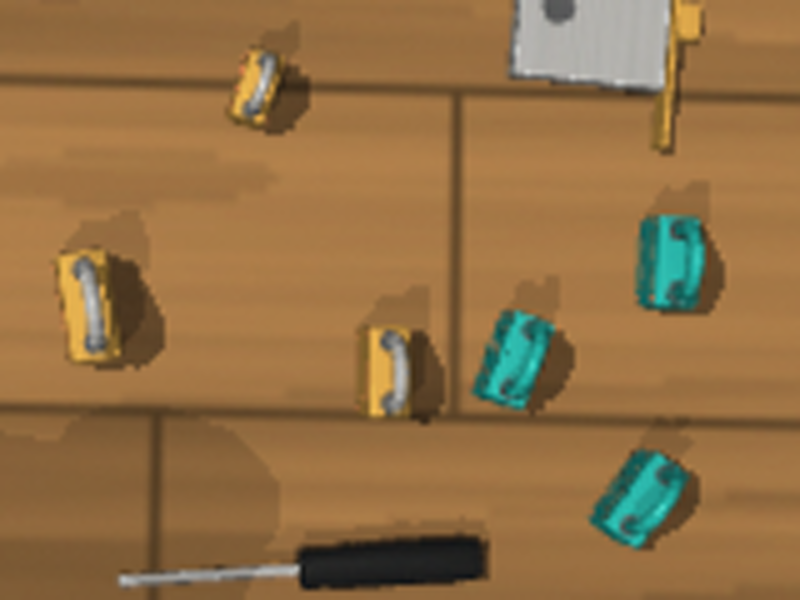

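View pics/c2.png

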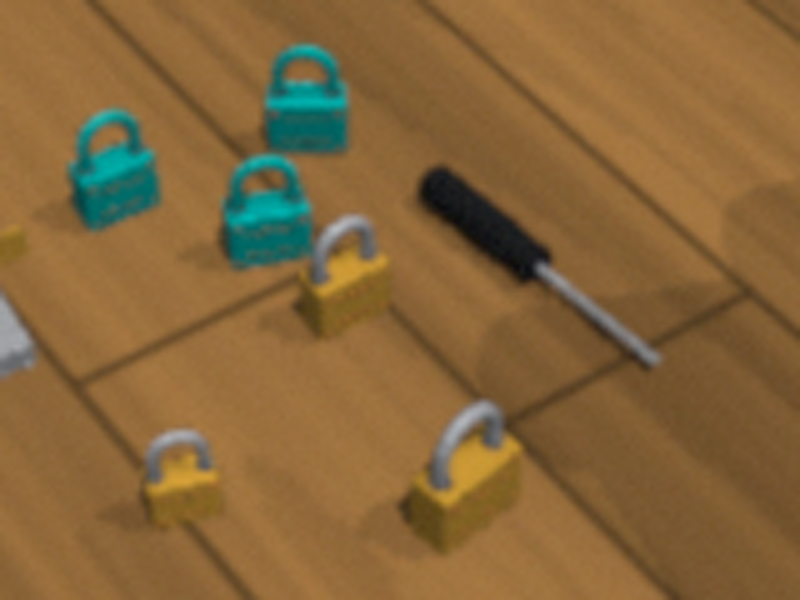

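View pics/c3.png

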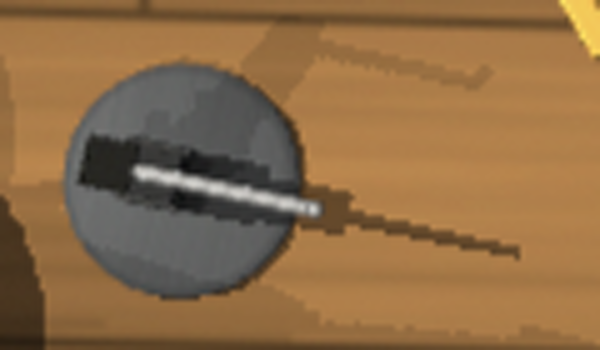

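View pics/c4.png

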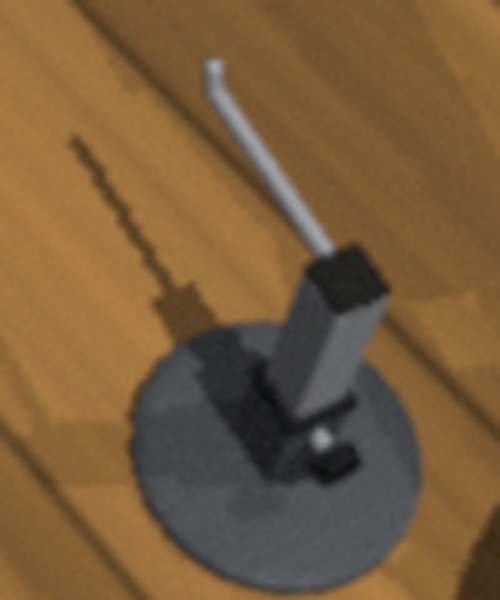

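```bash
cat > h.py <<'E'
import cv2,numpy as np
from station import ctrl,imaging
def cam(n,save=None):
    c=imaging.camera(n)
    if save: cv2.imwrite(save,c["image"][:,:,::-1])
    return dict(im=c["image"][:,:,::-1].copy(),K=np.array(c["mtx"]),rv=np.array(c["rvec"]).ravel(),tv=np.array(c["tvec"]).ravel())
def proj(c,P):
    return cv2.projectPoints(np.array(P,float).reshape(-1,1,3),c["rv"],c["tv"],c["K"],None)[0].reshape(-1,2)
def onplane(c,uv,z):
    R=cv2.Rodrigues(c["rv"])[0];C=-R.T@c["tv"]
    uv=np.atleast_2d(uv).astype(float)
    d=(np.c_[uv,np.ones(len(uv))]@np.linalg.inv(c["K"]).T)@R
    return C+d*((z-C[2])/d[:,2])[:,None]
def tri(c1,u1,c2,u2):
    Ps=[c["K"]@np.c_[cv2.Rodrigues(c["rv"])[0],c["tv"]] for c in(c1,c2)]
    X=cv2.triangulatePoints(Ps[0],Ps[1],np.array(u1,float).reshape(2,1),np.array(u2,float).reshape(2,1)).ravel()
    X=X[:3]/X[3]; return X,[proj(c,X)[0]-np.array(u) for c,u in((c1,u1),(c2,u2))]
def rect(c,z,cx,cy,half=.06,s=.0005):
    # image: right=-y, down=-x (like top cam)
    n=int(2*half/s)
    q=np.array([[0,0],[n,0],[n,n],[0,n]],float)
    W=[(cx+half-v*s,cy+half-u*s,z) for u,v in q]
    H=cv2.getPerspectiveTransform(q.astype(np.float32),proj(c,W).astype(np.float32))
    return cv2.warpPerspective(c["im"],H,(n,n),flags=cv2.INTER_CUBIC|cv2.WARP_INVERSE_MAP)
E
python3 - <<'E'
from h import *
T=cam("top");S=cam("scene")
L=dict(large=(338,220,.046),middle=(399,233,.040),small=(372,177,.034))
rows=[]
for n,(u,v,z) in L.items():
    x,y,_=onplane(T,(u,v),z)[0]; x,y=round(x,2),round(y,2)
    a,b=rect(T,z,x,y),rect(S,z,x,y)
    res=[]
    for nm,c,im in(("T",T,a),("S",S,b)):
        h=cv2.cvtColor(im,cv2.COLOR_BGR2HSV)
        for vmin in (110,160,190):
            m=cv2.inRange(h,(17,150,vmin),(30,255,255))
            m=cv2.morphologyEx(m,cv2.MORPH_OPEN,np.ones((5,5)))
            k=cv2.connectedComponentsWithStats(m)
            if k[0]<2: continue
            i=1+k[2][1:,4].argmax(); pts=cv2.findNonZero((k[1]==i).astype(np.uint8))
            r=cv2.minAreaRect(pts)
            print(n,nm,vmin,"ctr",round(x+.06-r[0][1]*.0005,4),round(y+.06-r[0][0]*.0005,4),"size mm",np.round(np.array(r[1])*.5,1),"ang",round(r[2],1))
    for im in(a,b):
        cv2.line(im,(120,115),(120,125),(0,0,255),1);cv2.line(im,(115,120),(125,120),(0,0,255),1)
    rows.append(np.vstack([a,b])); print(n,"crop centre",x,y)
cv2.imwrite("pics/rect.png",cv2.resize(np.hstack(rows),None,fx=1.1,fy=1.1))
E
```

```text
large T 110 ctr 0.4868 -0.0753 size mm [62.9 29.7] ang 80.8
large T 160 ctr 0.4878 -0.0705 size mm [60.5 27. ] ang 90.0
large T 190 ctr 0.4861 -0.0679 size mm [56.7 10.6] ang 80.8
large S 110 ctr 0.4985 -0.059 size mm [84.7 57. ] ang 86.2
large S 160 ctr 0.489 -0.0724 size mm [57.8 24.9] ang 80.2
large S 190 ctr 0.4889 -0.0722 size mm [52.9 19.5] ang 79.0
large crop centre 0.49 -0.08
middle T 110 ctr 0.4551 -0.2367 size mm [28.4 52.6] ang 1.9
middle T 160 ctr 0.4555 -0.2354 size mm [48.1 12.3] ang 89.2
middle T 190 ctr 0.455 -0.2358 size mm [46.  11.5] ang 90.0
middle S 110 ctr 0.465 -0.224 size mm [73. 61.] ang 90.0
middle S 160 ctr 0.4556 -0.2367 size mm [49.1 22.8] ang 89.2
middle S 190 ctr 0.4563 -0.2366 size mm [42.6 16.8] ang 89.2
middle crop centre 0.46 -0.24
small T 110 ctr 0.6109 -0.1597 size mm [11.6 44.4] ang 20.9
small T 160 ctr 0.6112 -0.1615 size mm [ 8.6 37.3] ang 19.0
small T 190 ctr 0.6109 -0.1618 size mm [ 8.  35.1] ang 17.4
small S 110 ctr 0.6158 -0.1544 size mm [54.9 46.1] ang 20.7
small S 160 ctr 0.6101 -0.1651 size mm [25.1 38.6] ang 22.0
small S 190 ctr 0.6112 -0.1613 size mm [12.  30.8] ang 22.6
small crop centre 0.61 -0.17
```

View pics/rect.png

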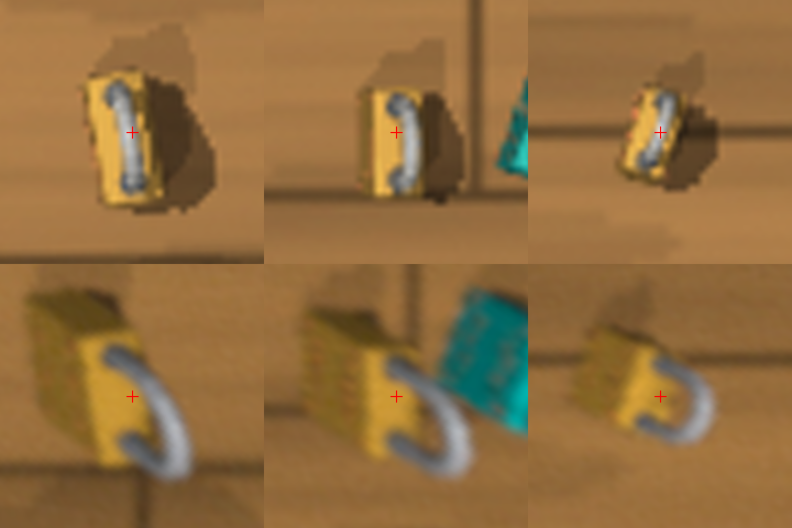

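Run:
```python
from h import *
T=cam("top");S=cam("scene")
for nm,a,b in(("nose tip",(233.2,211.8),(392.8,213.2)),("cap ctr",(191.6,202.6),(419.4,255.6))):
    X,e=tri(T,a,S,b);print(nm,np.round(X,4),np.round(e,1).tolist())
# foot disk: grey mask in rectified z=.012
for nm,c in(("T",T),("S",S)):
    im=rect(c,.012,.45,.27,.1,.0005); cv2.imwrite(f"pics/foot{nm}.png",im)
ims=[]
for z in(.160,.170,.180):
    ims.append(np.vstack([rect(c,z,.45,.25,.075,.0006) for c in(T,S)]))
cv2.imwrite("pics/stand.png",np.hstack(ims))
cv2.imwrite("pics/foot.png",np.hstack([cv2.imread("pics/footT.png"),cv2.imread("pics/footS.png")]))
```

```text
nose tip [0.5004 0.1836 0.1688] [[-0.2, 0.1], [-0.3, -0.0]]
cap ctr [0.5209 0.2867 0.1613] [[-0.1, 0.0], [-0.1, -0.0]]
```

View pics/foot.png

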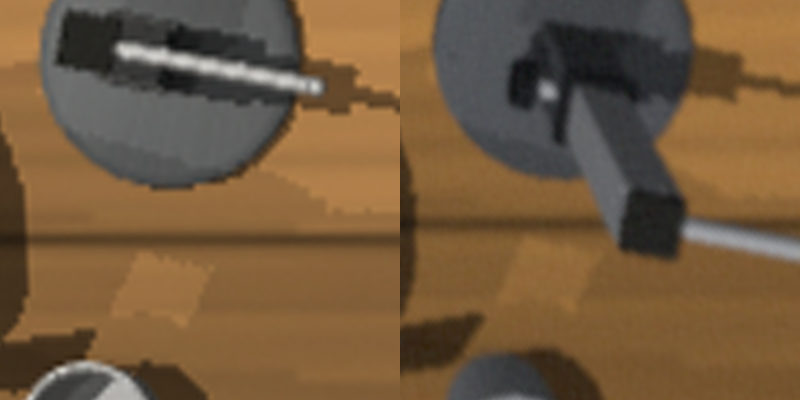

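View pics/stand.png

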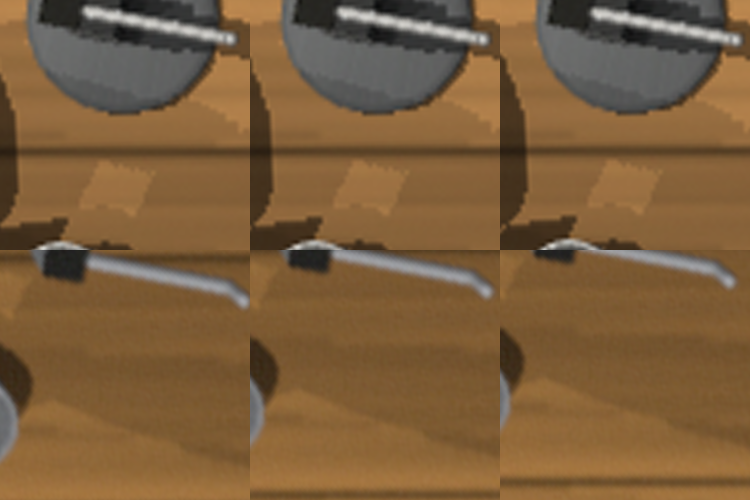

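```bash
cat >> h.py <<'E'
from scipy.spatial.transform import Rotation as Ro
def plan(x=None,y=None,z=None,yaw=None):
    "z = TCP height; prints totals in row units: shift at the present attitude, then turn; also shift at the final attitude"
    o=ctrl.get_obs();p=np.array(o["ee_pos"]);R=Ro.from_euler("xyz",o["eef_rot"])
    t=np.array([a if a is not None else b for a,b in zip((x,y,z),p)])
    out=dict(t=round(o["time_s"],2),p=np.round(p,4).tolist(),rpy_deg=np.round(np.degrees(o["eef_rot"]),2).tolist(),F=np.round(o["force"],2).tolist(),w=round(float(o["grip_width"]),4))
    print(out); print(" shift total (now axes):",np.round(R.inv().apply(t-p)/.12,3))
    if yaw is not None:
        Rt=Ro.from_euler("xyz",[np.pi,0,np.radians(yaw)])
        print(" turn total:",np.round(np.degrees((R.inv()*Rt).as_rotvec())/30,3)," shift if after turn:",np.round(Rt.inv().apply(t-p)/.12,3))
E
python3 -c "
from h import *
plan(.186,.32,.40);plan(.522,.2865,.40,78.8)"
```

```text
{'t': 0.3, 'p': [0.1864, 0.5174, 0.3025], 'rpy_deg': [-179.98, 0.0, 160.19], 'F': [-0.26, 0.22, -0.38], 'w': 0.0939}
 shift total (now axes): [-0.554 -1.549 -0.812]
{'t': 0.3, 'p': [0.1864, 0.5174, 0.3025], 'rpy_deg': [-179.98, 0.0, 160.19], 'F': [-0.26, 0.22, -0.38], 'w': 0.0939}
 shift total (now axes): [-3.283 -0.863 -0.812]
 turn total: [-1.000e-03  1.000e-03  2.713e+00]  shift if after turn: [-1.344  3.117 -0.813]
```

```bash
python3 -m pendant '[[-0.09,-0.26,-0.13,0,0,0.2,1],[-0.09,-0.26,-0.13,0,0,0.2,1],[-0.15,-0.24,-0.13,0,0,0.23,1],[-0.2,-0.2,-0.13,0,0,0.23,1],[-0.2,-0.15,-0.13,0,0,0.23,1],[-0.2,-0.1,-0.13,0,0,0.23,1],[0,0,0,0,0,0.23,1],[0,0,0,0,0,0.23,1],[0,0,0,0,0,0.23,1],[0,0,0,0,0,0.23,1]]' 20
python3 -c "
from h import *
plan(.522,.2865,.31,78.8)"
```

```text
time_s: 1.13
ee_pos: [0.195, 0.3276, 0.3965]
eef_rot: [3.141, -0.0, 1.617]
force: [0.7, -1.2, -0.4]
grip_width: 0.0308
{'t': 1.13, 'p': [0.195, 0.3276, 0.3965], 'rpy_deg': [179.98, -0.02, 92.63], 'F': [0.71, -1.2, -0.39], 'w': 0.0308}
 shift total (now axes): [-0.468  2.706  0.721]
 turn total: [ 0.001 -0.001  0.461]  shift if after turn: [0.193 2.74  0.72 ]
```

```bash
python3 -m pendant '[[0,0,0,0,0,0.23,1],[0,0.15,0,0,0,0.23,1],[0.02,0.32,0.05,0,0,0,1],[0.02,0.32,0.05,0,0,0,1],[0.02,0.32,0.05,0,0,0,1],[0.02,0.32,0.05,0,0,0,1],[0.02,0.32,0.05,0,0,0,1],[0.02,0.32,0.05,0,0,0,1],[0.02,0.32,0.05,0,0,0,1],[0.02,0.32,0.05,0,0,0,1]]'
python3 -m pendant '[[0,0,0,0,0,0,1],[0,0,0,0,0,0,1]]'
python3 -c "
from h import *
plan(.522,.2865,.275,78.8)
c=cam('scene','pics/s1.png');t=cam('top','pics/t1.png')
cv2.imwrite('pics/s1c.png',cv2.resize(c['im'][100:320,320:520],None,fx=2.5,fy=2.5,interpolation=cv2.INTER_CUBIC))"
```

```text
time_s: 1.97
ee_pos: [0.5201, 0.2872, 0.3477]
eef_rot: [-3.141, 0.0, 1.382]
force: [0.3, 0.5, 0.4]
grip_width: 0.001
time_s: 2.13
ee_pos: [0.5194, 0.2872, 0.3465]
eef_rot: [-3.139, 0.002, 1.38]
force: [-0.0, 0.4, 0.6]
grip_width: 0.0002
{'t': 2.13, 'p': [0.5194, 0.2872, 0.3465], 'rpy_deg': [-179.87, 0.09, 79.08], 'F': [-0.0, 0.38, 0.59], 'w': 0.0002}
 shift total (now axes): [-0.001  0.024  0.595]
 turn total: [-0.004  0.003  0.009]  shift if after turn: [-0.002  0.022  0.595]
```

View pics/s1c.png

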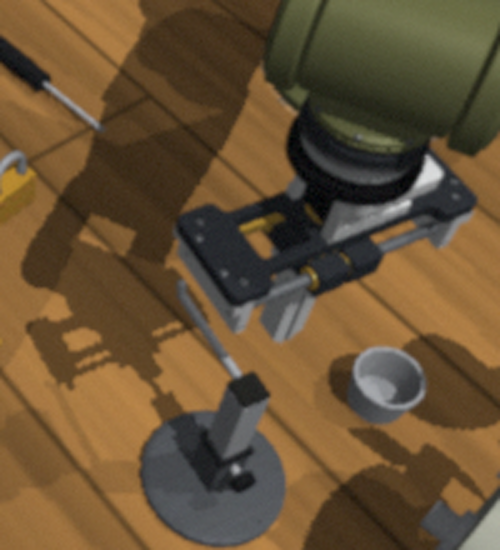

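```bash
python3 -m pendant '[[0,0.02,0.12,0,0,0,1],[0,0,0.15,0,0,0,1],[0,0,0.15,0,0,0,1],[0,0,0.1,0,0,0,1],[0,0,0.05,0,0,0,1],[0,0,0,0,0,0,1],[0,0,0,0,0,0,1]]'
python3 -m pendant '[[0,0,0.02,0,0,0,1],[0,0,0.02,0,0,0,1],[0,0,0,0,0,0,1]]'
python3 -m pendant '[[0,0,0.02,0,0,0,1],[0,0,0,0,0,0,1]]'
python3 -m pendant '[[0,0,0.01,0,0,0,1],[0,0,0,0,0,0,1]]'
```

```text
time_s: 2.82
ee_pos: [0.5205, 0.2877, 0.2808]
eef_rot: [3.141, -0.001, 1.383]
force: [0.3, 0.5, 0.4]
grip_width: 0.0001
time_s: 3.07
ee_pos: [0.5206, 0.2874, 0.2751]
eef_rot: [3.141, -0.0, 1.382]
force: [-0.6, -0.2, -0.3]
grip_width: 0.0008
time_s: 3.23
ee_pos: [0.5206, 0.2873, 0.2724]
eef_rot: [-3.141, 0.0, 1.382]
force: [-0.5, -0.0, -1.2]
grip_width: 0.0003
time_s: 3.4
ee_pos: [0.5206, 0.2873, 0.2713]
eef_rot: [-3.141, 0.0, 1.382]
force: [-0.3, 0.1, 0.1]
grip_width: 0.0006
```

```bash
python3 -m pendant '[[0,0,0.02,0,0,0,1],[0,0,0.01,0,0,0,1],[0,0,0,0,0,0,1]]'
python3 -m pendant '[[0,0,0.015,0,0,0,1],[0,0,0,0,0,0,1]]'
python3 -m pendant '[[0,0,0.01,0,0,0,1],[0,0,0,0,0,0,1]]'
```

```text
time_s: 3.65
ee_pos: [0.5206, 0.2874, 0.2675]
eef_rot: [-3.141, 0.0, 1.382]
force: [0.4, 0.0, 0.2]
grip_width: 0.0005
time_s: 3.82
ee_pos: [0.5206, 0.2874, 0.2657]
eef_rot: [-3.141, 0.0, 1.382]
force: [0.6, 0.4, -0.2]
grip_width: 0.0007
time_s: 3.98
ee_pos: [0.5207, 0.2874, 0.2649]
eef_rot: [3.141, -0.0, 1.382]
force: [0.2, 0.5, 1.0]
grip_width: 0.0006
```

```bash
python3 -m pendant '[[0,0,0.01,0,0,0,1],[0,0,0,0,0,0,1]]'
```

```text
time_s: 4.15
ee_pos: [0.5207, 0.2874, 0.2648]
eef_rot: [3.141, -0.001, 1.382]
force: [-2.3, -1.7, 8.4]
grip_width: 0.0008
```

```bash
python3 -m pendant '[[0,0,0.01,0,0,0,1],[0,0,0,0,0,0,1]]'
```

```text
time_s: 4.32
ee_pos: [0.5207, 0.2874, 0.2647]
eef_rot: [3.14, -0.001, 1.382]
force: [-8.3, -3.7, 18.7]
grip_width: 0.0005
```

```bash
python3 -m pendant '[[0,0,0.01,0,0,0,1],[0,0,0,0,0,0,1]]'
```

```text
time_s: 4.48
ee_pos: [0.5206, 0.2875, 0.2646]
eef_rot: [3.139, -0.002, 1.382]
force: [-11.9, -5.5, 28.9]
grip_width: 0.0003
```

```bash
python3 -m pendant '[[0,0,-0.03,0,0,0,1],[0,0,-0.15,0,0,0,1],[0,0,-0.2,0,0,0,1],[0,0,-0.2,0,0,0,-1],[0,0,0,0,0,0,-1],[0,0,0,0,0,0,-1]]'
python3 -c "
from h import *
c=cam('scene','pics/s2.png');t=cam('top','pics/t2.png')
cv2.imwrite('pics/s2c.png',cv2.resize(c['im'][180:320,340:480],None,fx=4,fy=4,interpolation=cv2.INTER_CUBIC))
plan(.487,-.0765,.30,100)"
```

```text
time_s: 4.98
ee_pos: [0.5208, 0.2875, 0.3318]
eef_rot: [3.14, -0.001, 1.382]
force: [-0.6, 0.1, -0.6]
grip_width: 0.0171
{'t': 5.08, 'p': [0.5205, 0.2873, 0.3298], 'rpy_deg': [-179.93, 0.05, 79.19], 'F': [-0.3, -0.26, -0.64], 'w': 0.0251}
 shift total (now axes): [-3.03   0.295  0.25 ]
 turn total: [-0.003  0.001 -0.694]  shift if after turn: [-2.937 -0.801  0.248]
```

View pics/s2c.png

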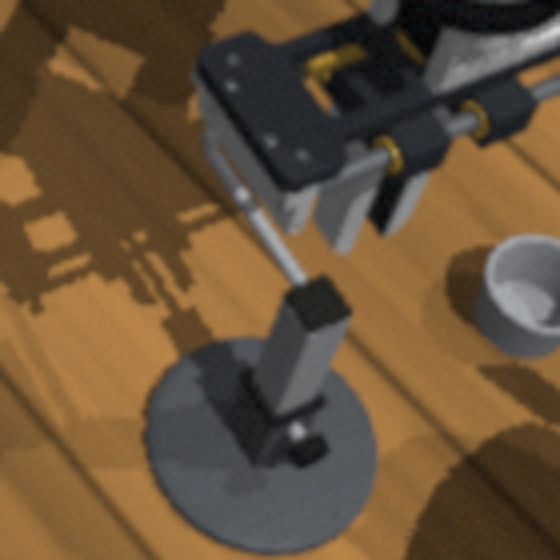

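```bash
python3 -m pendant '[[0,0,0,0,0,-0.23,-1],[0,0,0,0,0,-0.23,-1],[0,0,0,0,0,-0.23,-1],[-0.32,-0.09,0.02,0,0,0,-1],[-0.32,-0.09,0.03,0,0,0,-1],[-0.32,-0.09,0.03,0,0,0,-1],[-0.32,-0.09,0.03,0,0,0,-1],[-0.32,-0.09,0.03,0,0,0,-1],[-0.32,-0.09,0.03,0,0,0,-1],[-0.32,-0.09,0.03,0,0,0,-1]]'
python3 -m pendant '[[-0.32,-0.09,0.02,0,0,0,-1],[-0.3,-0.08,0.03,0,0,0,-1],[0,0,0,0,0,0,-1],[0,0,0,0,0,0,-1]]'
python3 -c "
from h import *
plan(.487,-.0765,.104,100)
t=cam('top');s=cam('scene')
for c,uv in((t,(191.6,202.6)),(s,(419.4,255.6))): print('cap',np.round(onplane(c,uv,.1678),4))
for c,uv in((t,(233.2,211.8)),(s,(392.8,213.2))): print('nose',np.round(onplane(c,uv,.174),4))
"
```

```text
time_s: 5.92
ee_pos: [0.4914, 0.0079, 0.3056]
eef_rot: [-3.14, -0.0, 1.744]
force: [0.5, 0.1, 0.1]
grip_width: 0.0914
time_s: 6.25
ee_pos: [0.4845, -0.0686, 0.2996]
eef_rot: [-3.14, -0.001, 1.74]
force: [-1.1, 0.1, -0.7]
grip_width: 0.0942
{'t': 6.25, 'p': [0.4845, -0.0686, 0.2996], 'rpy_deg': [-179.89, -0.05, 99.7], 'F': [-1.13, 0.08, -0.72], 'w': 0.0942}
 shift total (now axes): [-0.07   0.013  1.63 ]
 turn total: [-0.004 -0.002 -0.01 ]  shift if after turn: [-0.068  0.009  1.63 ]
cap [[0.5207 0.2849 0.1678]]
cap [[0.5244 0.2886 0.1678]]
nose [[0.5005 0.1824 0.174 ]]
nose [[0.5029 0.1863 0.174 ]]
```

```bash
python3 -m pendant '[[-0.07,0.01,0.1,0,0,0,-1],[0,0,0.2,0,0,0,-1],[0,0,0.25,0,0,0,-1],[0,0,0.2,0,0,0,-1],[0,0,0.1,0,0,0,-1],[0,0,0,0,0,0,-1]]'
python3 -c "
from h import *
plan(.487,-.0765,.104,100)
c=cam('scene','pics/s3.png');t=cam('top','pics/t3.png')
cv2.imwrite('pics/s3c.png',np.hstack([cv2.resize(c['im'][90:220,250:400],(450,390),interpolation=cv2.INTER_CUBIC),cv2.resize(t['im'][160:290,280:400],(350,390),interpolation=cv2.INTER_CUBIC)]))"
```

```text
time_s: 6.85
ee_pos: [0.4868, -0.0737, 0.1961]
eef_rot: [-3.137, -0.002, 1.745]
force: [-0.1, 0.6, -0.2]
grip_width: 0.094
{'t': 6.85, 'p': [0.4868, -0.0737, 0.1961], 'rpy_deg': [-179.74, -0.11, 100.0], 'F': [-0.07, 0.56, -0.24], 'w': 0.094}
 shift total (now axes): [-0.025  0.001  0.767]
 turn total: [-0.009 -0.004  0.   ]  shift if after turn: [-0.023 -0.003  0.767]
```

View pics/s3c.png

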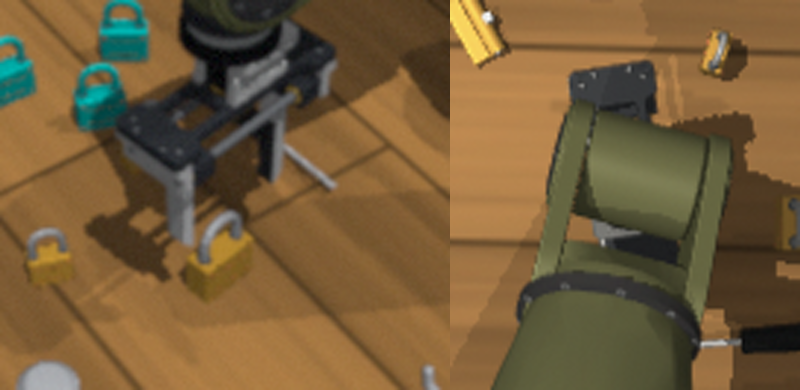

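The fingers straddle the lock, one at crop (183,240) and the other behind it, so I'll descend and grip.

```bash
python3 -m pendant '[[-0.02,0,0.1,0,0,0,-1],[0,0,0.2,0,0,0,-1],[0,0,0.2,0,0,0,-1],[0,0,0.15,0,0,0,-1],[0,0,0.08,0,0,0,-1],[0,0,0.03,0,0,0,-1],[0,0,0,0,0,0,-1],[0,0,0,0,0,0,0.2]]' 35
python3 -m pendant '[[0,0,0,0,0,0,1],[0,0,0,0,0,0,1],[0,0,0,0,0,0,1],[0,0,0,0,0,0,1],[0,0,0,0,0,0,1],[0,0,0,0,0,0,1]]' 35
python3 -c "
from h import *
plan()"
```

```text
time_s: 7.62
ee_pos: [0.4887, -0.0776, 0.1088]
eef_rot: [3.14, 0.001, 1.744]
force: [0.3, -0.7, -0.5]
grip_width: 0.0901
time_s: 8.12
ee_pos: [0.4882, -0.0777, 0.108]
eef_rot: [3.141, 0.0, 1.743]
force: [-0.6, -0.3, 4.2]
grip_width: 0.0598
{'t': 8.12, 'p': [0.4882, -0.0777, 0.108], 'rpy_deg': [179.97, 0.01, 99.88], 'F': [-0.6, -0.33, 4.16], 'w': 0.0598}
 shift total (now axes): [0. 0. 0.]
```

```bash
python3 -m pendant '[[0,0,-0.03,0,0,0,1],[0,0,-0.08,0,0,0,1],[0,0,-0.15,0,0,0,1],[0,0,-0.2,0,0,0,1],[0,0,-0.2,0,0,0.1,1],[0,0,-0.15,0,0,0.2,1],[0,0,-0.08,0,0,0.2,1],[0,0,0,0,0,0.2,1],[0,0,0,0,0,0,1]]'
python3 -c "
from h import *
plan(.4933,.1397,.2143,78.8)"
```

```text
time_s: 8.87
ee_pos: [0.488, -0.0776, 0.2155]
eef_rot: [3.14, 0.0, 1.372]
force: [-0.2, 0.4, -3.1]
grip_width: 0.0596
{'t': 8.87, 'p': [0.488, -0.0776, 0.2155], 'rpy_deg': [179.94, 0.0, 78.6], 'F': [-0.21, 0.42, -3.06], 'w': 0.0596}
 shift total (now axes): [ 1.784 -0.315  0.01 ]
 turn total: [ 0.002  0.    -0.007]  shift if after turn: [ 1.785 -0.308  0.01 ]
```

```bash
python3 -m pendant '[[0.08,-0.015,0,0,0,0,1],[0.16,-0.03,0,0,0,0,1],[0.25,-0.045,0,0,0,0,1],[0.3,-0.055,0.01,0,0,0,1],[0.3,-0.055,0,0,0,0,1],[0.3,-0.05,0,0,0,0,1],[0.2,-0.035,0,0,0,0,1],[0.12,-0.02,0,0,0,0,1],[0.06,-0.01,0,0,0,0,1],[0,0,0,0,0,0,1]]'
python3 -c "
from h import *
plan(.4933,.1397,.2143,78.8)
c=cam('scene','pics/s4.png');t=cam('top','pics/t4.png')
cv2.imwrite('pics/s4c.png',np.hstack([cv2.resize(c['im'][150:290,320:460],(400,400),interpolation=cv2.INTER_CUBIC),cv2.resize(t['im'][150:270,170:290],(400,400),interpolation=cv2.INTER_CUBIC)]))"
```

```text
time_s: 9.7
ee_pos: [0.4914, 0.1394, 0.2129]
eef_rot: [-3.141, 0.0, 1.381]
force: [-0.4, -0.3, -3.5]
grip_width: 0.0596
{'t': 9.7, 'p': [0.4914, 0.1394, 0.2129], 'rpy_deg': [-179.94, 0.02, 79.13], 'F': [-0.35, -0.34, -3.47], 'w': 0.0596}
 shift total (now axes): [ 0.005  0.015 -0.012]
 turn total: [-0.002  0.001  0.011]  shift if after turn: [ 0.005  0.015 -0.012]
```

View pics/s4c.png

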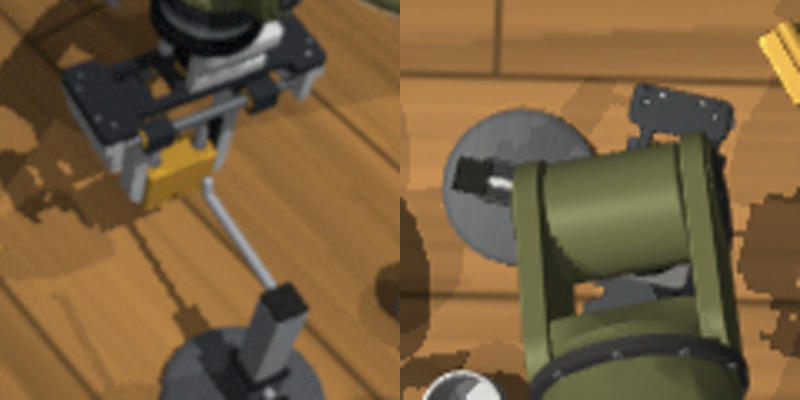

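```bash
cat >> h.py <<'E'
def lockdraw(c,dims,zoff,im,f,off):
    "outline of the held block by the arm's own pose (zoff = TCP above underside), as a measuring mark"
    o=ctrl.get_obs();p=np.array(o["ee_pos"]);R=Ro.from_euler("xyz",o["eef_rot"])
    w,t,h=dims
    for zz in(-(zoff),-(zoff-h)):
        P=[p+R.apply([sx*t/2,sy*w/2,-zz]) for sx,sy in((1,1),(1,-1),(-1,-1),(-1,1))]
        q=((proj(c,P)-off)*f).astype(int); cv2.polylines(im,[q],True,(0,0,255),1)
E
python3 - <<'E'
from h import *
c=cam('scene')
f=5;off=np.array([350,180])
im=cv2.resize(c['im'][180:300,350:460],None,fx=f,fy=f,interpolation=cv2.INTER_CUBIC)
lockdraw(c,(.06,.028,.046),.108,im,f,off)
cv2.imwrite('pics/s5.png',im)
E
```

```text
(no output)
```

View pics/s5.png

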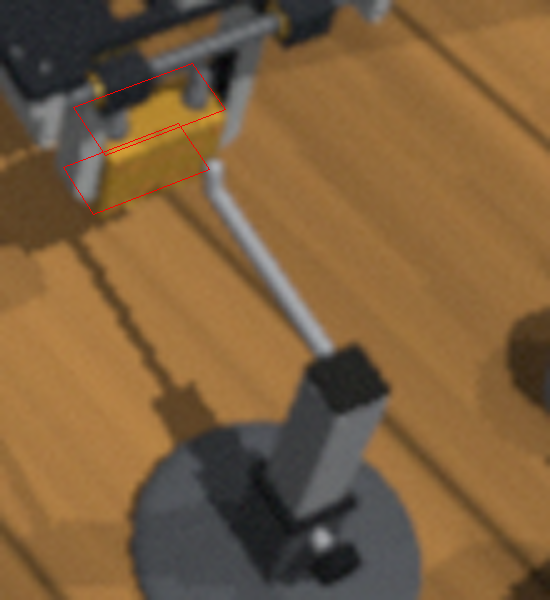

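```bash
python3 -m pendant '[[0,0.015,-0.016,0,0,0.01,1],[0.03,0,0,0,0,0,1],[0.06,0,0,0,0,0,1],[0.08,0,0,0,0,0,1],[0.08,0,0,0,0,0,1],[0.08,0,0,0,0,0,1],[0.05,0,0,0,0,0,1],[0.02,0,0,0,0,0,1],[0,0,0,0,0,0,1]]'
python3 - <<'E'
from h import *
plan(.5244-.195*.026,.2886-.981*.026,.1978,78.8)
plan(.5207-.195*.026,.2849-.981*.026,.1978,78.8)
c=cam('scene')
f=5;off=np.array([350,180])
im=cv2.resize(c['im'][180:300,350:460],None,fx=f,fy=f,interpolation=cv2.INTER_CUBIC)
lockdraw(c,(.06,.028,.046),.108,im,f,off)
cv2.imwrite('pics/s6.png',im)
E
```

```text
time_s: 10.6
ee_pos: [0.5031, 0.1855, 0.215]
eef_rot: [-3.141, 0.0, 1.373]
force: [-0.1, -0.6, -3.4]
grip_width: 0.0601
{'t': 10.6, 'p': [0.5031, 0.1855, 0.215], 'rpy_deg': [-179.99, 0.01, 78.64], 'F': [-0.07, -0.63, -3.38], 'w': 0.0601}
 shift total (now axes): [0.661 0.005 0.143]
 turn total: [-0.     0.    -0.005]  shift if after turn: [0.661 0.007 0.143]
{'t': 10.6, 'p': [0.5031, 0.1855, 0.215], 'rpy_deg': [-179.99, 0.01, 78.64], 'F': [-0.07, -0.63, -3.38], 'w': 0.0601}
 shift total (now axes): [ 0.624 -0.019  0.143]
 turn total: [-0.     0.    -0.005]  shift if after turn: [ 0.624 -0.017  0.143]
```

View pics/s6.png

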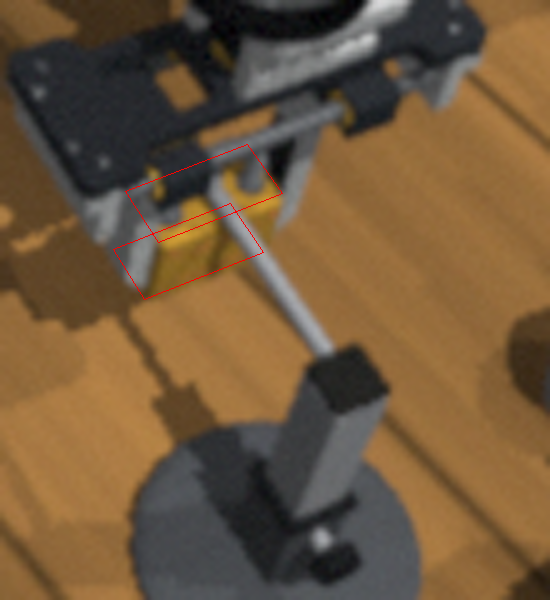

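```bash
python3 -m pendant '[[0.04,0,0,0,0,0,1],[0.08,0,0,0,0,0,1],[0.1,-0.005,0,0,0,0,1],[0.1,0,0.02,0,0,0,1],[0.09,0,0.04,0,0,0,1],[0.06,0,0.04,0,0,0,1],[0.03,0,0.02,0,0,0,1],[0,0,0,0,0,0,1],[0,0,0,0,0,0,1]]'
python3 - <<'E'
from h import *
plan(.5225-.195*.0265,.2868-.981*.0265,.1978,78.8)
E
```

```text
time_s: 11.4
ee_pos: [0.5143, 0.2437, 0.2004]
eef_rot: [-3.141, 0.001, 1.372]
force: [-0.7, -0.8, -3.9]
grip_width: 0.0597
{'t': 11.4, 'p': [0.5143, 0.2437, 0.2004], 'rpy_deg': [-179.96, 0.03, 78.6], 'F': [-0.7, -0.78, -3.94], 'w': 0.0597}
 shift total (now axes): [ 0.145 -0.004  0.021]
 turn total: [-0.001  0.001 -0.007]  shift if after turn: [ 0.145 -0.003  0.021]
```

Next comes a slow approach to the tube, one call at a time.

```bash
python3 -m pendant '[[0.03,0,0,0,0,0,1],[0.03,0,0,0,0,0,1],[0.02,0,0,0,0,0,1],[0,0,0,0,0,0,1]]'
```

```text
time_s: 11.73
ee_pos: [0.5164, 0.2535, 0.2009]
eef_rot: [3.141, -0.0, 1.372]
force: [0.4, 0.4, -4.0]
grip_width: 0.0597
```

```bash
python3 -m pendant '[[0.015,0,0,0,0,0,1],[0,0,0,0,0,0,1]]'
```

```text
time_s: 11.9
ee_pos: [0.5167, 0.2551, 0.2008]
eef_rot: [3.142, -0.0, 1.372]
force: [-0.3, 0.8, -4.1]
grip_width: 0.06
```

```bash
python3 -m pendant '[[0.01,0,0,0,0,0,1],[0,0,0,0,0,0,1]]'
```

```text
time_s: 12.07
ee_pos: [0.5169, 0.2561, 0.2008]
eef_rot: [-3.142, -0.0, 1.372]
force: [0.2, -0.2, -3.4]
grip_width: 0.0596
```

```bash
python3 -m pendant '[[0.007,0,0,0,0,0,1],[0,0,0,0,0,0,1]]'
```

```text
time_s: 12.23
ee_pos: [0.5171, 0.2569, 0.2007]
eef_rot: [-3.142, 0.0, 1.372]
force: [-0.1, -0.9, -3.8]
grip_width: 0.0599
```

```bash
python3 -m pendant '[[0.007,0,0,0,0,0,1],[0,0,0,0,0,0,1]]'
```

```text
time_s: 12.4
ee_pos: [0.5173, 0.2578, 0.2008]
eef_rot: [3.142, -0.0, 1.372]
force: [0.4, -0.0, -4.3]
grip_width: 0.0596
```

Run:
```python
from h import *
plan()
c=cam('scene')
f=6;off=np.array([370,210])
im=cv2.resize(c['im'][210:300,370:460],None,fx=f,fy=f,interpolation=cv2.INTER_CUBIC)
cv2.imwrite('pics/s7.png',im)
```

```text
{'t': 12.4, 'p': [0.5173, 0.2578, 0.2008], 'rpy_deg': [180.0, -0.0, 78.59], 'F': [0.39, -0.02, -4.33], 'w': 0.0596}
 shift total (now axes): [0. 0. 0.]
```

View pics/s7.png

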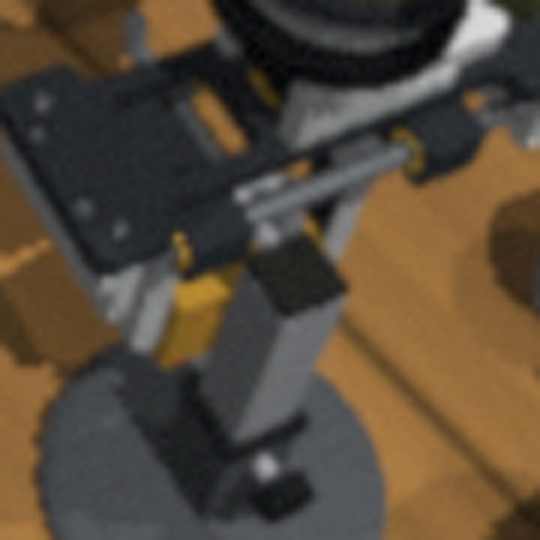

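```bash
python3 -m pendant '[[0.008,0,0,0,0,0,1],[0,0,0,0,0,0,1]]'
```

```text
time_s: 12.62
ee_pos: [0.5175, 0.2588, 0.2008]
eef_rot: [3.142, -0.0, 1.372]
force: [1.0, 0.1, -3.5]
grip_width: 0.06
```

```bash
python3 -m pendant '[[0.008,0,0,0,0,0,1],[0,0,0,0,0,0,1]]'
```

```text
time_s: 12.78
ee_pos: [0.5176, 0.2596, 0.2008]
eef_rot: [-3.142, 0.0, 1.372]
force: [-1.1, -2.0, -4.3]
grip_width: 0.0599
```

```bash
python3 -m pendant '[[0.005,0,0,0,0,0,1],[0,0,0,0,0,0,1]]'
```

```text
time_s: 12.95
ee_pos: [0.5177, 0.2597, 0.2008]
eef_rot: [-3.141, 0.001, 1.372]
force: [-1.8, -5.8, -2.1]
grip_width: 0.06
```

```bash
python3 -m pendant '[[-0.006,0,0,0,0,0,1],[0,0,0.01,0,0,0,1],[0,0,0.006,0,0,0,1],[0,0,0,0,0,0,1]]'
```

```text
time_s: 13.28
ee_pos: [0.5176, 0.2595, 0.1986]
eef_rot: [-3.141, 0.0, 1.372]
force: [0.1, -1.2, -4.0]
grip_width: 0.0596
```

```bash
python3 -m pendant '[[0,0,0.006,0,0,0,1],[0,0,0,0,0,0,1]]'
```

```text
time_s: 13.45
ee_pos: [0.5176, 0.2595, 0.198]
eef_rot: [-3.141, 0.0, 1.372]
force: [0.1, -0.2, -3.8]
grip_width: 0.0597
```

```bash
python3 -m pendant '[[0,0,0.006,0,0,0,1],[0,0,0,0,0,0,1]]'
```

```text
time_s: 13.62
ee_pos: [0.5176, 0.2595, 0.1973]
eef_rot: [3.142, -0.0, 1.372]
force: [0.4, -0.7, -4.2]
grip_width: 0.0596
```

```bash
python3 -m pendant '[[0,0,0.005,0,0,0,1],[0,0,0,0,0,0,1]]'
```

```text
time_s: 13.78
ee_pos: [0.5177, 0.2595, 0.1971]
eef_rot: [3.141, -0.0, 1.372]
force: [-1.1, -0.2, 0.6]
grip_width: 0.0599
```

```bash
python3 -m pendant '[[0,0,-0.006,0,0,0,1],[0,-0.01,0,0,0,0,1],[0,0,0.006,0,0,0,1],[0,0,0,0,0,0,1],[0,0,0,0,0,0,1]]'
```

```text
time_s: 14.2
ee_pos: [0.5164, 0.2598, 0.1971]
eef_rot: [3.141, -0.0, 1.372]
force: [-3.2, -1.1, 3.5]
grip_width: 0.0599
```

```bash
python3 -m pendant '[[0,0,-0.008,0,0,0,1],[0,0.02,0,0,0,0,1],[0,0,0.006,0,0,0,1],[0,0,0,0,0,0,1],[0,0,0,0,0,0,1]]'
```

```text
time_s: 14.62
ee_pos: [0.519, 0.2592, 0.1972]
eef_rot: [3.141, -0.0, 1.371]
force: [1.0, -0.5, 0.9]
grip_width: 0.0597
```

```bash
python3 -m pendant '[[0,-0.005,-0.002,0,0,0,1],[0,0,0.002,0,0,0,1],[0,0,0,0,0,0,1],[0,0,0,0,0,0,1]]' 5
```

```text
time_s: 14.95
ee_pos: [0.5182, 0.2594, 0.1971]
eef_rot: [-3.142, -0.0, 1.372]
force: [-0.3, -0.1, 1.7]
grip_width: 0.0598
```

Contact is light and centred, so I'll release.

```bash
python3 -m pendant '[[0,0,0,0,0,0,0],[0,0,0,0,0,0,-0.3],[0,0,0,0,0,0,-0.6],[0,0,0,0,0,0,-1],[0,0,0,0,0,0,-1]]' 5
python3 - <<'E'
from h import *
plan()
c=cam('scene')
f=6;off=np.array([370,210])
im=cv2.resize(c['im'][210:300,370:460],None,fx=f,fy=f,interpolation=cv2.INTER_CUBIC)
cv2.imwrite('pics/s8.png',im)
E
```

```text
time_s: 15.37
ee_pos: [0.5182, 0.2594, 0.197]
eef_rot: [-3.142, 0.0, 1.372]
force: [0.2, -0.5, -0.5]
grip_width: 0.0777
{'t': 15.37, 'p': [0.5182, 0.2594, 0.197], 'rpy_deg': [-180.0, 0.0, 78.59], 'F': [0.19, -0.47, -0.47], 'w': 0.0777}
 shift total (now axes): [0. 0. 0.]
```

View pics/s8.png

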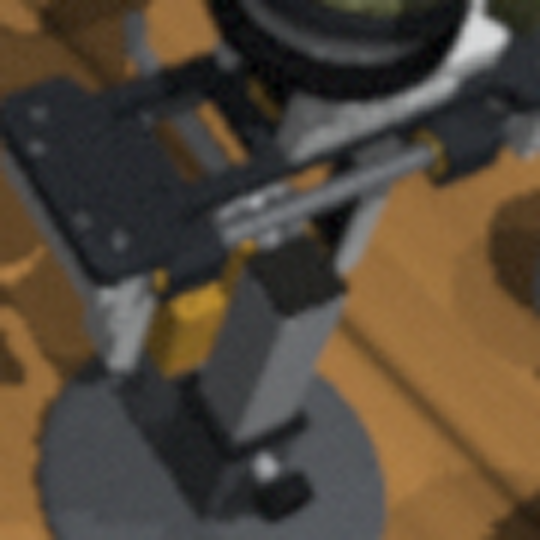

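```bash
python3 -m pendant '[[0,0,0,0,0,0,-1],[0,0,0,0,0,0,-1],[0,0,-0.05,0,0,0,-1],[0,0,-0.15,0,0,0,-1],[0,0,-0.25,0,0,0,-1],[0,0,-0.25,0,0,0,-1],[0,0,-0.2,0,0,0,-1],[0,0,-0.1,0,0,0,-1]]' 35
python3 - <<'E'
from h import *
plan(.4552,-.241,.30,91)
c=cam('scene');t=cam('top')
f=6
im=cv2.resize(c['im'][210:300,380:445],None,fx=f,fy=f,interpolation=cv2.INTER_CUBIC)
im2=cv2.resize(t['im'][165:255,180:245],None,fx=f,fy=f,interpolation=cv2.INTER_CUBIC)
cv2.imwrite('pics/s9.png',np.hstack([im,im2]))
E
```

```text
time_s: 16.08
ee_pos: [0.5185, 0.2595, 0.3211]
eef_rot: [3.138, -0.003, 1.372]
force: [0.9, 0.1, 0.6]
grip_width: 0.0941
{'t': 16.08, 'p': [0.5185, 0.2595, 0.3211], 'rpy_deg': [179.79, -0.15, 78.59], 'F': [0.95, 0.08, 0.59], 'w': 0.0941}
 shift total (now axes): [-4.193  0.308  0.166]
 turn total: [ 0.008 -0.004 -0.414]  shift if after turn: [-4.161 -0.6    0.176]
```

View pics/s9.png

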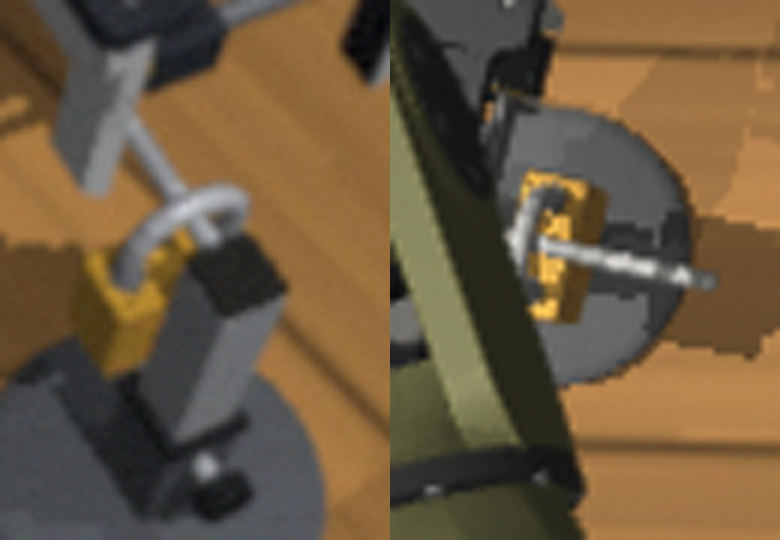

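```bash
python3 -m pendant '[[0,0,0,0,0,-0.207,-1],[0,0,0,0,0,-0.207,-1],[-0.2,-0.03,0,0,0,0,-1],[-0.32,-0.046,0.01,0,0,0,-1],[-0.32,-0.046,0.01,0,0,0,-1],[-0.32,-0.046,0.01,0,0,0,-1],[-0.32,-0.046,0.01,0,0,0,-1],[-0.32,-0.046,0.01,0,0,0,-1],[-0.32,-0.046,0.01,0,0,0,-1],[-0.32,-0.046,0.01,0,0,0,-1]]'
python3 -m pendant '[[-0.32,-0.046,0.01,0,0,0,-1],[-0.32,-0.046,0.01,0,0,0,-1],[-0.32,-0.046,0.01,0,0,0,-1],[-0.32,-0.046,0.01,0,0,0,-1],[-0.28,-0.046,0.01,0,0,0,-1],[-0.15,-0.02,0,0,0,0,-1],[0,0,0,0,0,0,-1],[0,0,0,0,0,0,-1]]'
python3 -c "
from h import *
plan(.4552,-.241,.103,91)"
```

```text
time_s: 17.02
ee_pos: [0.4802, -0.0358, 0.3076]
eef_rot: [-3.14, -0.0, 1.589]
force: [0.7, 0.6, 0.5]
grip_width: 0.0939
time_s: 17.68
ee_pos: [0.4543, -0.2401, 0.3015]
eef_rot: [-3.14, -0.001, 1.587]
force: [-0.2, 1.1, 0.2]
grip_width: 0.0943
{'t': 17.68, 'p': [0.4543, -0.2401, 0.3015], 'rpy_deg': [-179.91, -0.07, 90.91], 'F': [-0.22, 1.08, 0.25], 'w': 0.0943}
 shift total (now axes): [-0.009  0.01   1.654]
 turn total: [-0.003 -0.002 -0.003]  shift if after turn: [-0.007  0.007  1.654]
```

```bash
python3 -m pendant '[[0,0,0.1,0,0,0,-1],[0,0,0.2,0,0,0,-1],[0,0,0.25,0,0,0,-1],[0,0,0.25,0,0,0,-1],[0,0,0.1,0,0,0,-1],[0,0,0.03,0,0,0,-1],[0,0,0,0,0,0,-1]]'
python3 -c "
from h import *
plan(.4552,-.241,.103,91)
c=cam('scene')
cv2.imwrite('pics/s10.png',cv2.resize(c['im'][60:190,220:380],(800,650),interpolation=cv2.INTER_CUBIC)[:600])"
```

```text
time_s: 18.27
ee_pos: [0.4548, -0.2387, 0.1904]
eef_rot: [-3.14, -0.001, 1.59]
force: [-0.6, -0.5, 0.3]
grip_width: 0.0938
{'t': 18.27, 'p': [0.4548, -0.2387, 0.1904], 'rpy_deg': [-179.92, -0.06, 91.08], 'F': [-0.6, -0.45, 0.26], 'w': 0.0938}
 shift total (now axes): [-0.02   0.004  0.728]
 turn total: [-0.003 -0.002  0.003]  shift if after turn: [-0.019  0.003  0.728]
```

View pics/s10.png

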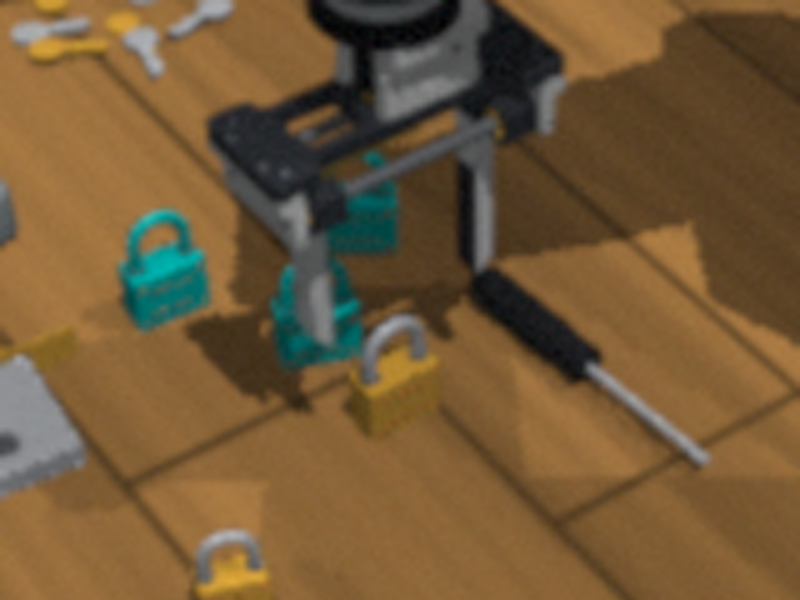

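```bash
python3 -m pendant '[[-0.018,0.003,0.1,0,0,0,-1],[0,0,0.2,0,0,0,-1],[0,0,0.2,0,0,0,-1],[0,0,0.13,0,0,0,-1],[0,0,0.08,0,0,0,-1],[0,0,0.04,0,0,0,-1],[0,0,0,0,0,0,-1],[0,0,0,0,0,0,0.2]]' 35
python3 -m pendant '[[0,0,0,0,0,0,1],[0,0,0,0,0,0,1],[0,0,0,0,0,0,1],[0,0,0,0,0,0,1],[0,0,0,0,0,0,1],[0,0,0,0,0,0,1],[0,0,0,0,0,0,1]]' 35
python3 -c "
from h import *
plan()"
```

```text
time_s: 18.98
ee_pos: [0.4555, -0.2422, 0.1018]
eef_rot: [3.141, 0.001, 1.588]
force: [0.4, 0.1, 0.1]
grip_width: 0.0901
time_s: 19.57
ee_pos: [0.4552, -0.2421, 0.1012]
eef_rot: [3.141, 0.0, 1.588]
force: [0.5, -0.1, 1.1]
grip_width: 0.0497
{'t': 19.57, 'p': [0.4552, -0.2421, 0.1012], 'rpy_deg': [179.98, 0.01, 91.01], 'F': [0.55, -0.09, 1.09], 'w': 0.0497}
 shift total (now axes): [0. 0. 0.]
```

```bash
python3 -m pendant '[[0,0,-0.03,0,0,0,1],[0,0,-0.08,0,0,0,1],[0,0,-0.15,0,0,0,1],[0,0,-0.2,0,0,0,1],[0,0,-0.2,0,0,0.1,1],[0,0,-0.15,0,0,0.15,1],[0,0,-0.1,0,0,0.1,1],[0,0,-0.03,0,0,0.06,1],[0,0,0,0,0,0,1]]'
python3 -c "
from h import *
plan(.494,.1388,.2145,78.6)"
```

```text
time_s: 20.32
ee_pos: [0.4553, -0.2421, 0.2156]
eef_rot: [3.139, 0.001, 1.372]
force: [-0.7, 0.6, -2.0]
grip_width: 0.0497
{'t': 20.32, 'p': [0.4553, -0.2421, 0.2156], 'rpy_deg': [179.88, 0.05, 78.63], 'F': [-0.69, 0.64, -1.97], 'w': 0.0497}
 shift total (now axes): [ 3.175 -0.31   0.006]
 turn total: [0.004 0.002 0.001]  shift if after turn: [ 3.175 -0.311  0.009]
```

```bash
python3 -m pendant '[[0.08,-0.008,0,0,0,0,1],[0.16,-0.016,0,0,0,0,1],[0.25,-0.025,0,0,0,0,1],[0.3,-0.03,0,0,0,0,1],[0.3,-0.03,0,0,0,0,1],[0.3,-0.03,0,0,0,0,1],[0.3,-0.03,0,0,0,0,1],[0.3,-0.03,0,0,0,0,1],[0.3,-0.03,0,0,0,0,1],[0.3,-0.03,0,0,0,0,1]]'
python3 -m pendant '[[0.24,-0.02,0,0,0,0,1],[0.17,-0.015,0,0,0,0,1],[0.1,-0.01,0,0,0,0,1],[0.05,0,0,0,0,0,1],[0,0,0,0,0,0,1],[0,0,0,0,0,0,1]]'
python3 - <<'E'
from h import *
plan(.494,.1388,.2145,78.6)
c=cam('scene')
f=5;off=np.array([350,180])
im=cv2.resize(c['im'][180:300,350:460],None,fx=f,fy=f,interpolation=cv2.INTER_CUBIC)
lockdraw(c,(.05,.024,.040),.1012,im,f,off)
cv2.imwrite('pics/s11.png',im)
E
```

```text
time_s: 21.15
ee_pos: [0.4847, 0.0712, 0.2134]
eef_rot: [-3.14, 0.0, 1.375]
force: [1.0, -0.6, -2.7]
grip_width: 0.0498
time_s: 21.65
ee_pos: [0.4932, 0.1352, 0.2136]
eef_rot: [-3.141, 0.0, 1.374]
force: [-0.4, -0.5, -2.7]
grip_width: 0.05
{'t': 21.65, 'p': [0.4932, 0.1352, 0.2136], 'rpy_deg': [-179.97, 0.02, 78.71], 'F': [-0.44, -0.45, -2.67], 'w': 0.05}
 shift total (now axes): [ 0.03   0.001 -0.007]
 turn total: [-0.001  0.001  0.004]  shift if after turn: [ 0.03   0.    -0.007]
```

View pics/s11.png

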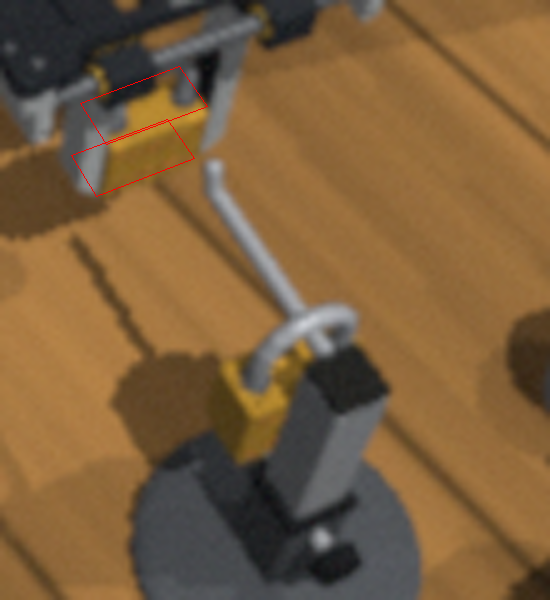

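```bash
python3 -m pendant '[[0,0,-0.008,0,0,0,1],[0.04,0,0,0,0,0,1],[0.06,0,0,0,0,0,1],[0.08,0,0,0,0,0,1],[0.08,0,0,0,0,0,1],[0.08,0,0,0,0,0,1],[0.06,0,0,0,0,0,1],[0.03,0,0,0,0,0,1],[0,0,0,0,0,0,1]]'
python3 - <<'E'
from h import *
plan(.5131,.2339,.1993,78.6)
c=cam('scene')
im=cv2.resize(c['im'][180:300,350:460],None,fx=5,fy=5,interpolation=cv2.INTER_CUBIC)
cv2.imwrite('pics/s12.png',im)
E
```

```text
time_s: 22.45
ee_pos: [0.5035, 0.1873, 0.2146]
eef_rot: [-3.141, 0.0, 1.375]
force: [-0.2, 0.2, -2.8]
grip_width: 0.0494
{'t': 22.45, 'p': [0.5035, 0.1873, 0.2146], 'rpy_deg': [-179.99, 0.0, 78.77], 'F': [-0.19, 0.16, -2.84], 'w': 0.0494}
 shift total (now axes): [0.396 0.003 0.128]
 turn total: [-0.     0.     0.006]  shift if after turn: [0.396 0.002 0.128]
```

View pics/s12.png

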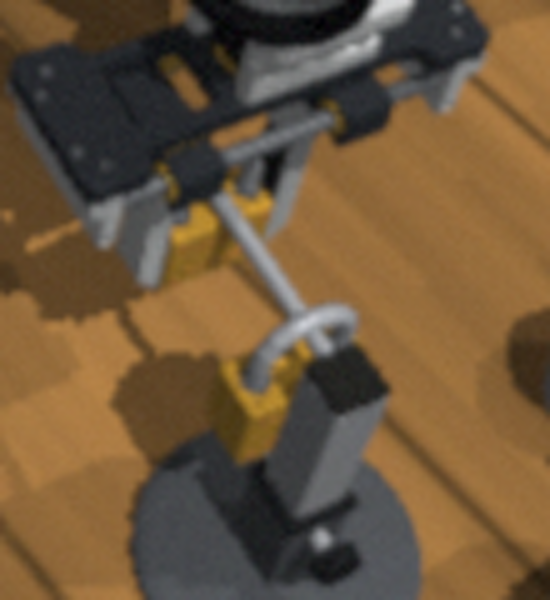

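```bash
python3 -m pendant '[[0.04,0,0.02,0,0,0,1],[0.06,0,0.03,0,0,0,1],[0.07,0,0.03,0,0,0,1],[0.06,0,0.02,0,0,0,1],[0.04,0,0.005,0,0,0,1],[0.02,0,0,0,0,0,1],[0,0,0,0,0,0,1],[0,0,0,0,0,0,1]]'
python3 - <<'E'
from h import *
plan(.5131,.2339,.1993,78.6)
E
```

```text
time_s: 23.17
ee_pos: [0.5103, 0.2206, 0.2022]
eef_rot: [3.142, 0.0, 1.374]
force: [-0.1, -0.4, -3.2]
grip_width: 0.0497
{'t': 23.17, 'p': [0.5103, 0.2206, 0.2022], 'rpy_deg': [180.0, 0.0, 78.72], 'F': [-0.1, -0.42, -3.2], 'w': 0.0497}
 shift total (now axes): [0.113 0.001 0.024]
 turn total: [0.    0.    0.004]  shift if after turn: [0.113 0.001 0.025]
```

```bash
python3 -m pendant '[[0.02,0,0,0,0,0,1],[0.015,0,0,0,0,0,1],[0,0,0,0,0,0,1]]'
```

```text
time_s: 23.42
ee_pos: [0.5112, 0.2248, 0.2023]
eef_rot: [3.141, -0.0, 1.374]
force: [-0.3, 0.4, -2.2]
grip_width: 0.0501
```

```bash
python3 -m pendant '[[0.015,0,0.005,0,0,0,1],[0.01,0,0.004,0,0,0,1],[0,0,0,0,0,0,1]]'
```

```text
time_s: 23.67
ee_pos: [0.5117, 0.2278, 0.201]
eef_rot: [-3.142, -0.0, 1.374]
force: [-0.7, -0.1, -2.2]
grip_width: 0.0499
```

```bash
python3 -m pendant '[[0.01,0,0,0,0,0,1],[0,0,0,0,0,0,1]]'
```

```text
time_s: 23.83
ee_pos: [0.512, 0.2289, 0.2011]
eef_rot: [3.142, -0.0, 1.374]
force: [-0.2, -1.5, -2.2]
grip_width: 0.05
```

```bash
python3 -m pendant '[[0.008,0,0,0,0,0,1],[0,0,0,0,0,0,1]]'
```

```text
time_s: 24.0
ee_pos: [0.5121, 0.2299, 0.2011]
eef_rot: [3.142, -0.0, 1.374]
force: [0.4, 0.0, -2.6]
grip_width: 0.0495
```

```bash
python3 -m pendant '[[0.008,0,0,0,0,0,1],[0,0,0,0,0,0,1]]'
```

```text
time_s: 24.17
ee_pos: [0.5123, 0.2308, 0.2011]
eef_rot: [3.142, -0.0, 1.374]
force: [0.5, -0.4, -2.0]
grip_width: 0.0496
```

```bash
python3 -m pendant '[[0.007,0,0,0,0,0,1],[0,0,0,0,0,0,1]]'
```

```text
time_s: 24.33
ee_pos: [0.5125, 0.2316, 0.2011]
eef_rot: [3.142, -0.0, 1.374]
force: [-0.3, 0.2, -2.5]
grip_width: 0.05
```

Run:
```python
from h import *
c=cam('scene')
im=cv2.resize(c['im'][200:290,370:450],None,fx=6,fy=6,interpolation=cv2.INTER_CUBIC)
cv2.imwrite('pics/s13.png',im)
```

```text
(no output)
```

View pics/s13.png

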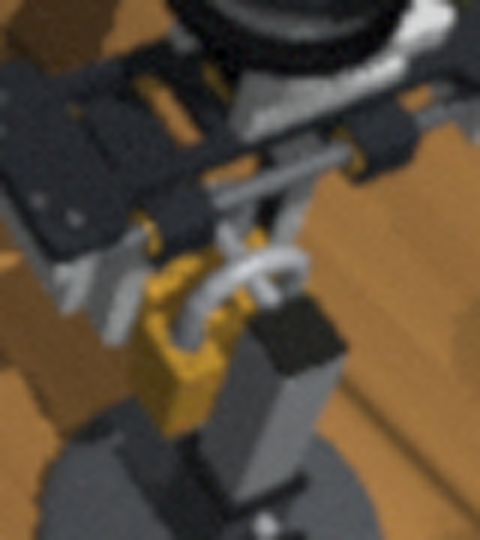

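```bash
python3 -m pendant '[[0.007,0,0,0,0,0,1],[0,0,0,0,0,0,1]]'
```

```text
time_s: 24.55
ee_pos: [0.5127, 0.2324, 0.2011]
eef_rot: [3.142, -0.0, 1.374]
force: [-1.3, -0.1, -3.1]
grip_width: 0.0497
```

```bash
python3 -m pendant '[[0.006,0,0,0,0,0,1],[0,0,0,0,0,0,1]]'
```

```text
time_s: 24.72
ee_pos: [0.5128, 0.2331, 0.2011]
eef_rot: [3.142, -0.0, 1.374]
force: [-0.4, -0.6, -3.0]
grip_width: 0.0497
```

```bash
python3 -m pendant '[[0.005,0,0,0,0,0,1],[0,0,0,0,0,0,1]]'
```

```text
time_s: 24.88
ee_pos: [0.5129, 0.2337, 0.2011]
eef_rot: [3.142, -0.0, 1.374]
force: [-0.1, 0.2, -2.9]
grip_width: 0.0497
```

```bash
python3 -m pendant '[[0.006,0,0,0,0,0,1],[0,0,0,0,0,0,1]]'
```

```text
time_s: 25.05
ee_pos: [0.513, 0.234, 0.2011]
eef_rot: [-3.141, 0.001, 1.374]
force: [-1.7, -4.3, -1.2]
grip_width: 0.0497
```

```bash
python3 -m pendant '[[0.005,0,0,0,0,0,1],[0,0,0,0,0,0,1]]'
```

```text
time_s: 25.22
ee_pos: [0.5131, 0.2341, 0.2011]
eef_rot: [-3.141, 0.002, 1.374]
force: [-2.0, -9.0, 0.8]
grip_width: 0.05
```

```bash
python3 -m pendant '[[0.005,0,0,0,0,0,1],[0,0,0,0,0,0,1]]'
```

```text
time_s: 25.38
ee_pos: [0.5131, 0.2343, 0.2011]
eef_rot: [-3.141, 0.003, 1.374]
force: [-4.1, -13.3, 2.6]
grip_width: 0.0499
```

```bash
python3 -m pendant '[[-0.014,0,0,0,0,0,1],[0,0.005,0.006,0,0,0,1],[0,0,0,0,0,0,1]]'
```

```text
time_s: 25.63
ee_pos: [0.5137, 0.2338, 0.2004]
eef_rot: [3.141, -0.0, 1.374]
force: [0.0, -1.9, -2.8]
grip_width: 0.0496
```

```bash
python3 -m pendant '[[-0.001,-0.004,0.006,0,0,0,1],[0,0,0,0,0,0,1]]'
```

```text
time_s: 25.8
ee_pos: [0.513, 0.2339, 0.1996]
eef_rot: [3.142, -0.0, 1.374]
force: [1.2, -1.0, -2.0]
grip_width: 0.0498
```

```bash
python3 -m pendant '[[0,0,0.005,0,0,0,1],[0,0,0,0,0,0,1]]'
```

```text
time_s: 25.97
ee_pos: [0.5131, 0.2338, 0.1993]
eef_rot: [3.141, -0.0, 1.374]
force: [-1.2, -0.9, 1.1]
grip_width: 0.0496
```

```bash
python3 -m pendant '[[0,0,0,0,0,0,1],[0,0,0,0,0,0,0.4],[0,0,0,0,0,0,0],[0,0,0,0,0,0,-0.3],[0,0,0,0,0,0,-1],[0,0,0,0,0,0,-1],[0,0,0,0,0,0,-1],[0,0,0,0,0,0,-1]]' 5
python3 - <<'E'
from h import *
plan()
c=cam('scene')
im=cv2.resize(c['im'][200:290,370:450],None,fx=6,fy=6,interpolation=cv2.INTER_CUBIC)
cv2.imwrite('pics/s14.png',im)
E
```

```text
time_s: 26.63
ee_pos: [0.513, 0.2337, 0.199]
eef_rot: [-3.142, 0.0, 1.374]
force: [-0.8, 0.4, -0.4]
grip_width: 0.0801
{'t': 26.63, 'p': [0.513, 0.2337, 0.199], 'rpy_deg': [-180.0, 0.0, 78.71], 'F': [-0.8, 0.4, -0.44], 'w': 0.0801}
 shift total (now axes): [0. 0. 0.]
```

View pics/s14.png

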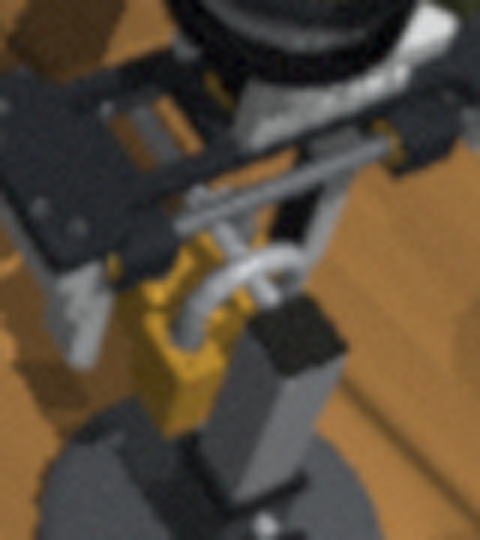

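```bash
python3 -m pendant '[[0,0,0,0,0,0,-1],[0,0,0,0,0,0,-1],[0,0,-0.05,0,0,0,-1],[0,0,-0.15,0,0,0,-1],[0,0,-0.25,0,0,0,-1],[0,0,-0.25,0,0,0,-1],[0,0,-0.2,0,0,0,-1],[0,0,-0.1,0,0,0,-1]]' 30
python3 - <<'E'
from h import *
plan(.6100,-.1670,.30,72)
c=cam('scene');t=cam('top')
f=6
im=cv2.resize(c['im'][210:300,380:445],None,fx=f,fy=f,interpolation=cv2.INTER_CUBIC)
im2=cv2.resize(t['im'][165:255,180:245],None,fx=f,fy=f,interpolation=cv2.INTER_CUBIC)
cv2.imwrite('pics/s15.png',np.hstack([im,im2]))
s=cv2.resize(t['im'][162:196,352:392],None,fx=15,fy=15,interpolation=cv2.INTER_CUBIC)
cv2.imwrite('pics/small_t.png',s)
E
```

```text
time_s: 27.35
ee_pos: [0.5133, 0.2338, 0.3231]
eef_rot: [3.138, -0.002, 1.374]
force: [0.4, -0.2, 0.6]
grip_width: 0.0942
{'t': 27.35, 'p': [0.5133, 0.2338, 0.3231], 'rpy_deg': [179.78, -0.14, 78.71], 'F': [0.36, -0.22, 0.65], 'w': 0.0942}
 shift total (now axes): [-3.118  1.444  0.19 ]
 turn total: [ 0.007 -0.005  0.224]  shift if after turn: [-2.928  1.799  0.192]
```

View pics/s15.png

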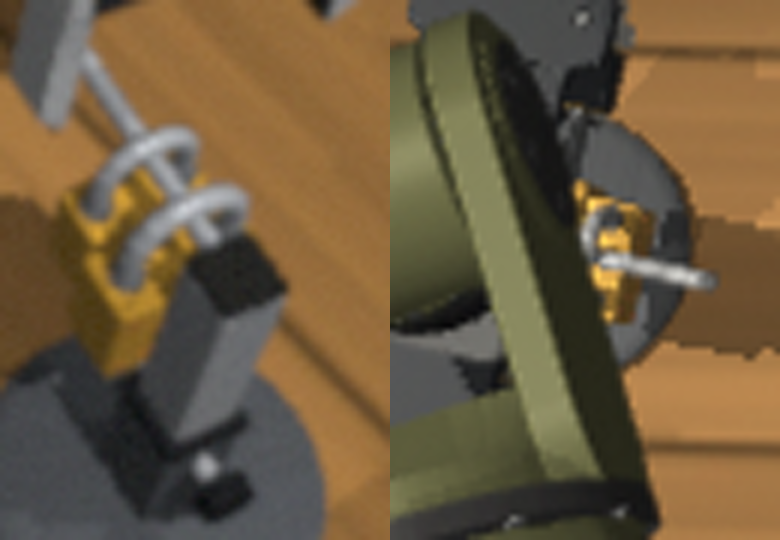

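View pics/small_t.png

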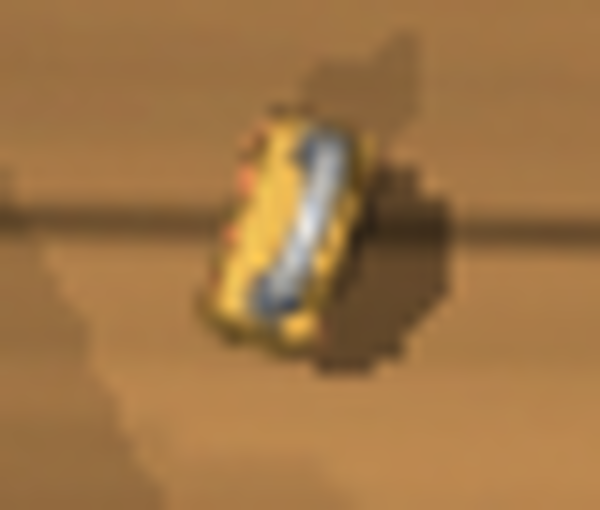

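```bash
python3 -m pendant '[[0,0,0,0,0,0.1,-1],[0,0,0,0,0,0.09,-1],[-0.15,0.08,0,0,0,0,-1],[-0.28,0.165,0.01,0,0,0,-1],[-0.28,0.165,0.01,0,0,0,-1],[-0.28,0.165,0.02,0,0,0,-1],[-0.28,0.165,0.02,0,0,0,-1],[-0.28,0.165,0.02,0,0,0,-1],[-0.28,0.165,0.02,0,0,0,-1],[-0.28,0.165,0.02,0,0,0,-1]]'
python3 -m pendant '[[-0.28,0.165,0.02,0,0,0,-1],[-0.28,0.165,0.02,0,0,0,-1],[-0.2,0.12,0.02,0,0,0,-1],[0,0,0,0,0,0,-1],[0,0,0,0,0,0,-1]]'
python3 -c "
from h import *
plan(.610,-.167,.098,73)
t=cam('top');print(onplane(t,(371.8,177.),.034))"
```

```text
time_s: 28.28
ee_pos: [0.5806, -0.0537, 0.3034]
eef_rot: [-3.14, 0.0, 1.274]
force: [0.1, 0.4, 0.3]
grip_width: 0.0938
time_s: 28.7
ee_pos: [0.6055, -0.1559, 0.2956]
eef_rot: [-3.139, -0.0, 1.272]
force: [0.3, 0.2, -0.7]
grip_width: 0.0941
{'t': 28.7, 'p': [0.6055, -0.1559, 0.2956], 'rpy_deg': [-179.85, -0.0, 72.89], 'F': [0.25, 0.22, -0.67], 'w': 0.0941}
 shift total (now axes): [-0.077  0.067  1.647]
 turn total: [-0.005 -0.    -0.004]  shift if after turn: [-0.077  0.063  1.647]
[[ 0.60931425 -0.16927926  0.034     ]]
```

```bash
python3 -m pendant '[[-0.085,0.065,0.1,0,0,0,-1],[0,0,0.2,0,0,0,-1],[0,0,0.25,0,0,0,-1],[0,0,0.25,0,0,0,-1],[0,0,0.1,0,0,0,-1],[0,0,0,0,0,0,-1],[0,0,0,0,0,0,-1]]'
python3 -c "
from h import *
plan(.6095,-.168,.103,73)
c=cam('scene')
cv2.imwrite('pics/s16.png',cv2.resize(c['im'][100:220,200:350],(750,600),interpolation=cv2.INTER_CUBIC))"
```

```text
time_s: 29.33
ee_pos: [0.6105, -0.1661, 0.1904]
eef_rot: [3.141, -0.0, 1.275]
force: [0.7, 0.9, 0.9]
grip_width: 0.0939
{'t': 29.33, 'p': [0.6105, -0.1661, 0.1904], 'rpy_deg': [179.98, -0.0, 73.06], 'F': [0.73, 0.88, 0.86], 'w': 0.0939}
 shift total (now axes): [-0.018 -0.004  0.728]
 turn total: [ 0.001 -0.     0.002]  shift if after turn: [-0.018 -0.004  0.728]
```

View pics/s16.png

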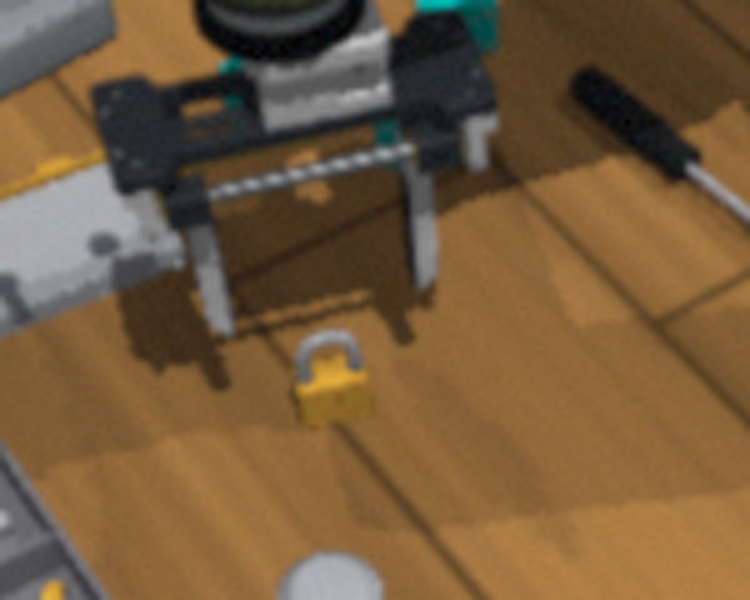

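```bash
python3 -m pendant '[[-0.008,-0.002,0.1,0,0,0,-1],[0,0,0.2,0,0,0,-1],[0,0,0.2,0,0,0,-1],[0,0,0.13,0,0,0,-1],[0,0,0.07,0,0,0,-1],[0,0,0.02,0,0,0,-1],[0,0,0,0,0,0,-1],[0,0,0,0,0,0,0.2]]' 30
python3 -m pendant '[[0,0,0,0,0,0,1],[0,0,0,0,0,0,1],[0,0,0,0,0,0,1],[0,0,0,0,0,0,1],[0,0,0,0,0,0,1],[0,0,0,0,0,0,1],[0,0,0,0,0,0,1],[0,0,0,0,0,0,1]]' 30
python3 -c "
from h import *
plan()"
```

```text
time_s: 30.05
ee_pos: [0.6102, -0.1678, 0.1044]
eef_rot: [3.14, 0.0, 1.274]
force: [0.2, -0.6, 0.6]
grip_width: 0.09
time_s: 30.72
ee_pos: [0.6098, -0.1676, 0.1031]
eef_rot: [3.141, -0.0, 1.274]
force: [-0.5, 0.7, 0.5]
grip_width: 0.0396
{'t': 30.72, 'p': [0.6098, -0.1676, 0.1031], 'rpy_deg': [179.99, -0.0, 73.01], 'F': [-0.48, 0.69, 0.53], 'w': 0.0396}
 shift total (now axes): [0. 0. 0.]
```

```bash
python3 -m pendant '[[0,0,-0.03,0,0,0,1],[0,0,-0.08,0,0,0,1],[0,0,-0.15,0,0,0,1],[0,0,-0.2,0,0,0,1],[0,0,-0.2,0,0,-0.1,1],[0,0,-0.17,0,0,-0.09,1],[0,0,-0.1,0,0,0,1],[0,0,-0.05,0,0,0,1],[0,0,0,0,0,0,1]]'
python3 -c "
from h import *
plan(.494,.1388,.224,78.7)"
```

```text
time_s: 31.47
ee_pos: [0.6099, -0.1677, 0.2218]
eef_rot: [3.14, 0.0, 1.372]
force: [-0.1, 0.8, -1.3]
grip_width: 0.0401
{'t': 31.47, 'p': [0.6099, -0.1677, 0.2218], 'rpy_deg': [179.91, 0.01, 78.62], 'F': [-0.1, 0.77, -1.28], 'w': 0.0401}
 shift total (now axes): [ 2.313 -1.451 -0.021]
 turn total: [ 0.003  0.    -0.003]  shift if after turn: [ 2.315 -1.447 -0.018]
```

```bash
python3 -m pendant '[[0.08,-0.05,0,0,0,0,1],[0.16,-0.1,0,0,0,0,1],[0.27,-0.17,0,0,0,0,1],[0.27,-0.17,0,0,0,0,1],[0.27,-0.17,0,0,0,0,1],[0.27,-0.17,0,0,0,0,1],[0.27,-0.17,0,0,0,0,1],[0.27,-0.17,0,0,0,0,1],[0.2,-0.13,0,0,0,0,1],[0.12,-0.09,0,0,0,0,1]]'
python3 -m pendant '[[0.06,-0.06,0,0,0,0,1],[0.02,-0.03,0,0,0,0,1],[0,0,0,0,0,0,1],[0,0,0,0,0,0,1]]'
python3 -c "
from h import *
plan(.494,.1388,.224,78.7)"
```

```text
time_s: 32.3
ee_pos: [0.4952, 0.1244, 0.2194]
eef_rot: [-3.139, 0.001, 1.375]
force: [0.0, -0.4, -1.8]
grip_width: 0.04
time_s: 32.63
ee_pos: [0.4888, 0.1325, 0.2204]
eef_rot: [-3.141, 0.0, 1.373]
force: [-0.7, -0.0, -2.2]
grip_width: 0.0399
{'t': 32.63, 'p': [0.4888, 0.1325, 0.2204], 'rpy_deg': [-179.98, 0.02, 78.67], 'F': [-0.73, -0.02, -2.16], 'w': 0.0399}
 shift total (now axes): [ 0.06   0.032 -0.03 ]
 turn total: [-0.001  0.001 -0.001]  shift if after turn: [ 0.06   0.033 -0.03 ]
```

```bash
python3 -m pendant '[[0,0.033,-0.03,0,0,0,1],[0,0,0,0,0,0,1],[0,0,0,0,0,0,1],[0,0,0,0,0,0,1]]'
python3 - <<'E'
from h import *
plan(.494,.1388,.224,78.7)
c=cam('scene');t=cam('top')
im=cv2.resize(c['im'][180:280,355:455],None,fx=6,fy=6,interpolation=cv2.INTER_CUBIC)
cv2.imwrite('pics/s17.png',im)
E
```

```text
time_s: 32.97
ee_pos: [0.4928, 0.1319, 0.2242]
eef_rot: [-3.142, 0.0, 1.373]
force: [0.9, 0.0, -1.9]
grip_width: 0.04
{'t': 32.97, 'p': [0.4928, 0.1319, 0.2242], 'rpy_deg': [-180.0, 0.0, 78.66], 'F': [0.88, 0.04, -1.94], 'w': 0.04}
 shift total (now axes): [ 0.059 -0.001  0.002]
 turn total: [-0.     0.    -0.001]  shift if after turn: [ 0.059 -0.001  0.002]
```

View pics/s17.png

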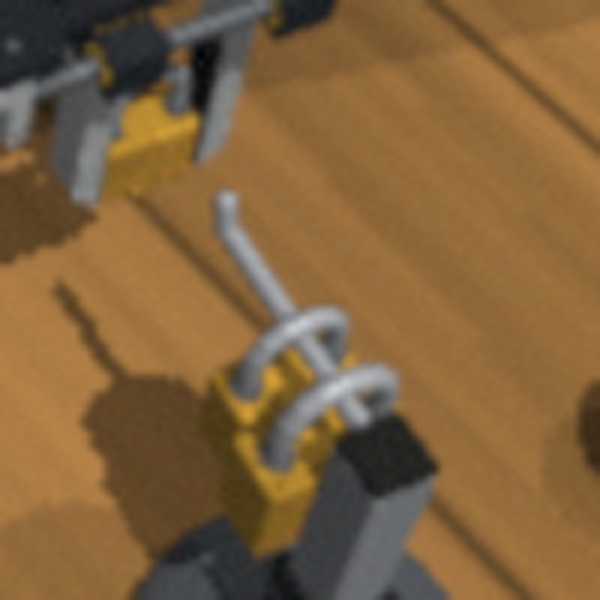

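Run:
```python
from h import *
c=cam('scene')
f=6;off=np.array([355,180])
im=cv2.resize(c['im'][180:280,355:455],None,fx=f,fy=f,interpolation=cv2.INTER_CUBIC)
lockdraw(c,(.04,.020,.034),.1031,im,f,off)
d=np.array([np.cos(np.radians(78.7)),np.sin(np.radians(78.7)),0])
a=np.array([.5182,.2594,.1611]) # large lock's rest pose: prong axis
for P in (a-d*.0,a-d*.0735,a-d*.130):
    q=((proj(c,P)[0]-off)*f).astype(int); print(q); cv2.circle(im,tuple(int(v) for v in q),3,(255,0,0),-1)
cv2.imwrite('pics/s18.png',im)
```

```text
[333 390]
[221 223]
[141 105]
```

View pics/s18.png

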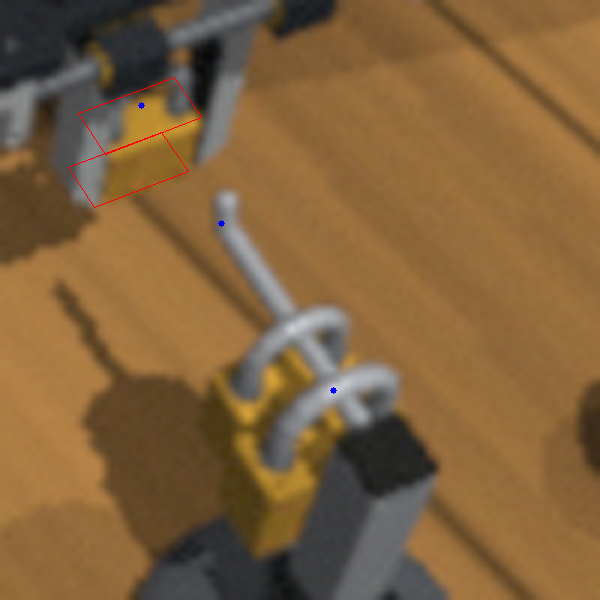

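```bash
python3 -m pendant '[[0.03,-0.006,0,0,0,0,1],[0.06,0,0,0,0,0,1],[0.08,0,0,0,0,0,1],[0.08,0,0,0,0,0,1],[0.05,0,0,0,0,0,1],[0.02,0,0,0,0,0,1],[0,0,0,0,0,0,1],[0,0,0,0,0,0,1]]'
python3 - <<'E'
from h import *
plan(.5088,.2122,.224,78.7)
c=cam('scene');t=cam('top','pics/t19.png')
im=cv2.resize(c['im'][190:260,365:435],None,fx=8,fy=8,interpolation=cv2.INTER_CUBIC)
cv2.imwrite('pics/s19.png',im)
E
```

```text
time_s: 33.78
ee_pos: [0.4993, 0.1703, 0.2242]
eef_rot: [-3.141, 0.0, 1.374]
force: [-0.1, -0.0, -1.7]
grip_width: 0.04
{'t': 33.78, 'p': [0.4993, 0.1703, 0.2242], 'rpy_deg': [-179.99, 0.01, 78.73], 'F': [-0.13, -0.0, -1.65], 'w': 0.04}
 shift total (now axes): [0.358 0.009 0.001]
 turn total: [-0.     0.     0.001]  shift if after turn: [0.358 0.009 0.001]
```

View pics/s19.png

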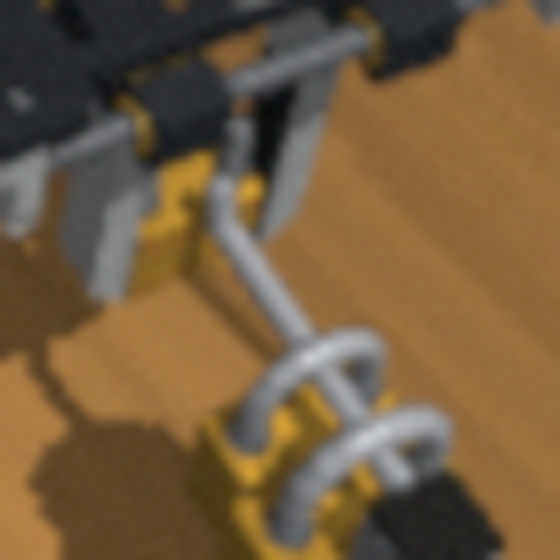

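```bash
python3 -m pendant '[[0.02,0,0,0,0,0,1],[0.02,0,0,0,0,0,1],[0,0,0,0,0,0,1]]'
```

```text
time_s: 34.13
ee_pos: [0.5004, 0.1751, 0.2244]
eef_rot: [3.141, -0.0, 1.374]
force: [0.5, 1.0, -1.9]
grip_width: 0.0397
```

```bash
python3 -m pendant '[[0.015,0,0,0,0,0,1],[0.015,0,0,0,0,0,1],[0,0,0,0,0,0,1]]'
```

```text
time_s: 34.38
ee_pos: [0.5011, 0.1786, 0.2243]
eef_rot: [3.142, -0.0, 1.374]
force: [-0.1, -0.1, -2.7]
grip_width: 0.0399
```

```bash
python3 -m pendant '[[0.015,0,0,0,0,0,1],[0.015,0,0,0,0,0,1],[0,0,0,0,0,0,1]]'
```

```text
time_s: 34.63
ee_pos: [0.5018, 0.1822, 0.2243]
eef_rot: [3.142, -0.0, 1.374]
force: [0.3, 0.7, -2.0]
grip_width: 0.0399
```

Run:
```python
from h import *
c=cam('scene')
im=cv2.resize(c['im'][190:260,365:435],None,fx=8,fy=8,interpolation=cv2.INTER_CUBIC)
cv2.imwrite('pics/s20.png',im)
```

```text
(no output)
```

View pics/s20.png

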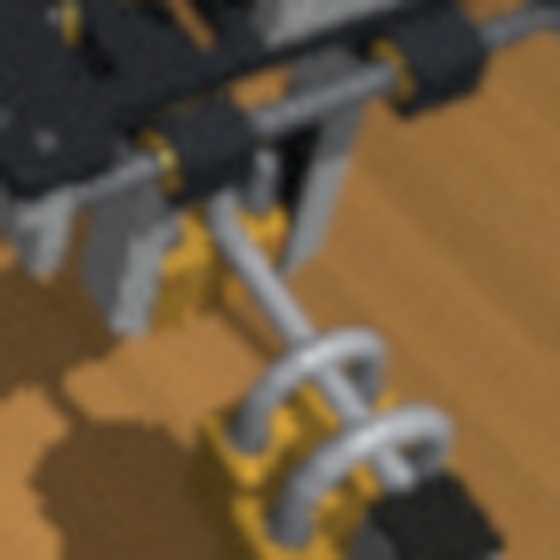

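```bash
python3 -m pendant '[[0.015,0,0,0,0,0,1],[0.02,0,0,0,0,0,1],[0,0,0,0,0,0,1]]'
```

```text
time_s: 34.93
ee_pos: [0.5026, 0.1864, 0.2243]
eef_rot: [3.142, -0.0, 1.374]
force: [-0.8, -0.8, -2.1]
grip_width: 0.0399
```

```bash
python3 -m pendant '[[0.02,0,0,0,0,0,1],[0.02,0,0,0,0,0,1],[0,0,0,0,0,0,1]]'
```

```text
time_s: 35.18
ee_pos: [0.5035, 0.1911, 0.2243]
eef_rot: [-3.142, -0.0, 1.374]
force: [-0.1, -1.1, -1.2]
grip_width: 0.0398
```

```bash
python3 -m pendant '[[0.03,0.003,0,0,0,0,1],[0.03,0,0,0,0,0,1],[0.02,0,0.02,0,0,0,1],[0,0,0.04,0,0,0,1],[0,0,0.03,0,0,0,1],[0,0,0,0,0,0,1],[0,0,0,0,0,0,1]]'
python3 -c "
from h import *
plan(.5088,.2122,.2102,78.7)"
```

```text
time_s: 35.77
ee_pos: [0.5056, 0.2, 0.2131]
eef_rot: [-3.141, 0.0, 1.374]
force: [0.3, -0.1, -1.6]
grip_width: 0.0399
{'t': 35.77, 'p': [0.5056, 0.2, 0.2131], 'rpy_deg': [-179.96, 0.02, 78.7], 'F': [0.31, -0.11, -1.64], 'w': 0.0399}
 shift total (now axes): [0.105 0.006 0.024]
 turn total: [-0.001  0.001  0.   ]  shift if after turn: [0.105 0.006 0.024]
```

```bash
python3 -m pendant '[[0.03,0.004,0,0,0,0,1],[0.02,0,0.005,0,0,0,1],[0.01,0,0,0,0,0,1],[0,0,0,0,0,0,1]]'
```

```text
time_s: 36.1
ee_pos: [0.5077, 0.2073, 0.2129]
eef_rot: [3.141, -0.0, 1.374]
force: [0.5, 0.3, -1.4]
grip_width: 0.0396
```

```bash
python3 -m pendant '[[0.01,0,0.005,0,0,0,1],[0.005,0,0,0,0,0,1],[0,0,0,0,0,0,1]]'
```

```text
time_s: 36.35
ee_pos: [0.5079, 0.2089, 0.2123]
eef_rot: [-3.142, 0.0, 1.374]
force: [0.8, -0.3, -1.9]
grip_width: 0.0398
```

```bash
python3 -m pendant '[[0.008,0,0,0,0,0,1],[0,0,0,0,0,0,1]]'
```

```text
time_s: 36.52
ee_pos: [0.5082, 0.2098, 0.2123]
eef_rot: [3.142, -0.0, 1.374]
force: [0.3, -0.8, -1.7]
grip_width: 0.0397
```

```bash
python3 -m pendant '[[0.008,0,0,0,0,0,1],[0,0,0,0,0,0,1]]'
```

```text
time_s: 36.68
ee_pos: [0.5084, 0.2108, 0.2123]
eef_rot: [3.142, -0.0, 1.374]
force: [-1.2, 0.7, -1.5]
grip_width: 0.0398
```

```bash
python3 -m pendant '[[0.006,0,0,0,0,0,1],[0,0,0,0,0,0,1]]'
```

```text
time_s: 36.85
ee_pos: [0.5085, 0.2115, 0.2123]
eef_rot: [3.142, 0.0, 1.374]
force: [0.1, 0.4, -2.1]
grip_width: 0.0399
```

```bash
python3 -m pendant '[[0.006,0,0,0,0,0,1],[0,0,0,0,0,0,1]]'
```

```text
time_s: 37.02
ee_pos: [0.5086, 0.2122, 0.2123]
eef_rot: [3.142, -0.0, 1.374]
force: [0.1, -0.6, -1.6]
grip_width: 0.0401
```

```bash
python3 -m pendant '[[0.006,0,0,0,0,0,1],[0,0,0,0,0,0,1]]'
```

```text
time_s: 37.18
ee_pos: [0.5088, 0.2129, 0.2123]
eef_rot: [-3.142, -0.0, 1.374]
force: [-0.4, 0.3, -1.0]
grip_width: 0.0397
```

```bash
python3 -m pendant '[[0.006,0,0,0,0,0,1],[0,0,0,0,0,0,1]]'
```

```text
time_s: 37.35
ee_pos: [0.5089, 0.2132, 0.2123]
eef_rot: [-3.141, 0.001, 1.374]
force: [-1.5, -4.0, -0.2]
grip_width: 0.0399
```

```bash
python3 -m pendant '[[-0.004,0,0,0,0,0,1],[0,0,0.007,0,0,0,1],[0,0,0.005,0,0,0,1],[0,0,0,0,0,0,1]]'
```

```text
time_s: 37.68
ee_pos: [0.5088, 0.213, 0.2107]
eef_rot: [-3.142, -0.0, 1.374]
force: [-0.7, -2.5, -1.7]
grip_width: 0.0399
```

```bash
python3 -m pendant '[[-0.001,0,0.005,0,0,0,1],[0,0,0,0,0,0,1]]'
```

```text
time_s: 37.85
ee_pos: [0.5088, 0.213, 0.2103]
eef_rot: [3.141, -0.0, 1.374]
force: [0.0, -0.6, -0.5]
grip_width: 0.0398
```

```bash
python3 -m pendant '[[0,0,0.003,0,0,0,1],[0,0,0,0,0,0,1]]'
```

```text
time_s: 38.02
ee_pos: [0.5089, 0.213, 0.2102]
eef_rot: [3.141, -0.0, 1.374]
force: [-1.4, -0.1, 2.0]
grip_width: 0.0398
```

```bash
python3 -m pendant '[[0,0,-0.001,0,0,0,1],[0,0,0,0,0,0,0.5],[0,0,0,0,0,0,0.2],[0,0,0,0,0,0,0],[0,0,0,0,0,0,-0.3],[0,0,0,0,0,0,-1],[0,0,0,0,0,0,-1],[0,0,0,0,0,0,-1],[0,0,0,0,0,0,-1],[0,0,0,0,0,0,-1]]' 5
python3 - <<'E'
from h import *
plan()
c=cam('scene')
im=cv2.resize(c['im'][195:285,365:445],None,fx=6,fy=6,interpolation=cv2.INTER_CUBIC)
cv2.imwrite('pics/s21.png',im)
E
```

```text
time_s: 38.85
ee_pos: [0.5088, 0.2129, 0.21]
eef_rot: [-3.142, -0.0, 1.374]
force: [-0.1, 1.0, -0.1]
grip_width: 0.0833
{'t': 38.85, 'p': [0.5088, 0.2129, 0.21], 'rpy_deg': [-180.0, -0.0, 78.71], 'F': [-0.15, 1.05, -0.06], 'w': 0.0833}
 shift total (now axes): [0. 0. 0.]
```

View pics/s21.png

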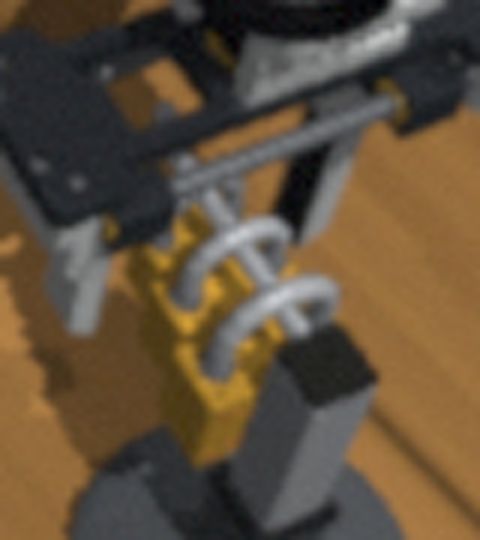

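Now I'll lift clear and swing the arm toward the base side, so both cameras get a free view.

```bash
python3 -m pendant '[[0,0,0,0,0,0,-1],[0,0,-0.05,0,0,0,-1],[0,0,-0.15,0,0,0,-1],[0,0,-0.25,0,0,0,-1],[0,0,-0.25,0,0,0,-1],[0,0,-0.2,0,0,0,-1],[0,0,-0.1,0,0,0,-1],[0,0,0,0,0,0,-1]]' 20
python3 -m pendant '[[-0.15,0,0,0,0,0,-1],[-0.3,0,0,0,0,0,-1],[-0.3,0,0,0,0,0,-1],[-0.3,0,0,0,0,0,-1],[-0.3,0,0,0,0,0,-1],[-0.3,0,0,0,0,0,-1],[-0.2,0,0,0,0,0,-1],[-0.1,0,0,0,0,0,-1],[0,0,0,0,0,0,-1]]'
python3 - <<'E'
from h import *
plan()
c=cam('scene','pics/sF.png');t=cam('top','pics/tF.png')
f=6
im=cv2.resize(c['im'][200:290,380:445],None,fx=f,fy=f,interpolation=cv2.INTER_CUBIC)
im2=cv2.resize(t['im'][165:255,180:245],None,fx=f,fy=f,interpolation=cv2.INTER_CUBIC)
cv2.imwrite('pics/s22.png',np.hstack([im,im2]))
E
```

```text
time_s: 39.57
ee_pos: [0.5092, 0.2131, 0.3335]
eef_rot: [3.137, -0.003, 1.374]
force: [-1.1, -0.3, -0.4]
grip_width: 0.0941
time_s: 40.32
ee_pos: [0.4624, -0.0184, 0.3293]
eef_rot: [-3.141, 0.0, 1.371]
force: [-0.7, 0.4, -0.2]
grip_width: 0.094
{'t': 40.32, 'p': [0.4624, -0.0184, 0.3293], 'rpy_deg': [-179.94, 0.02, 78.55], 'F': [-0.74, 0.38, -0.21], 'w': 0.094}
 shift total (now axes): [0. 0. 0.]
```

View pics/s22.png

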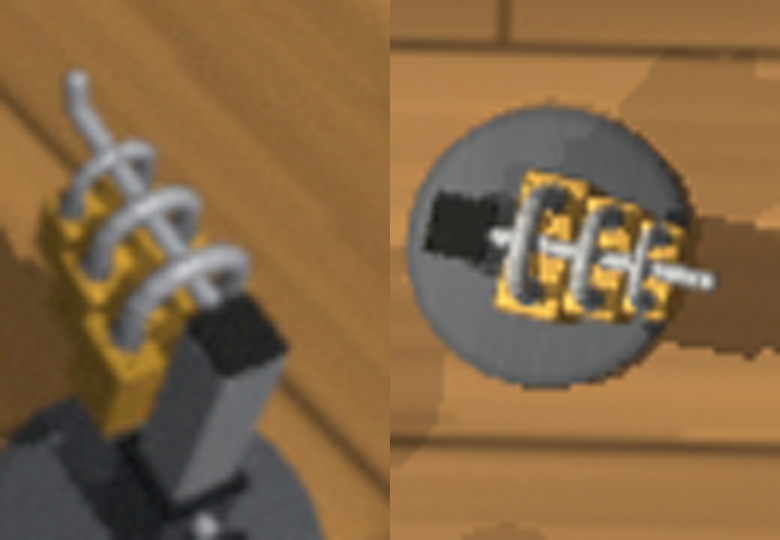

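View pics/tF.png

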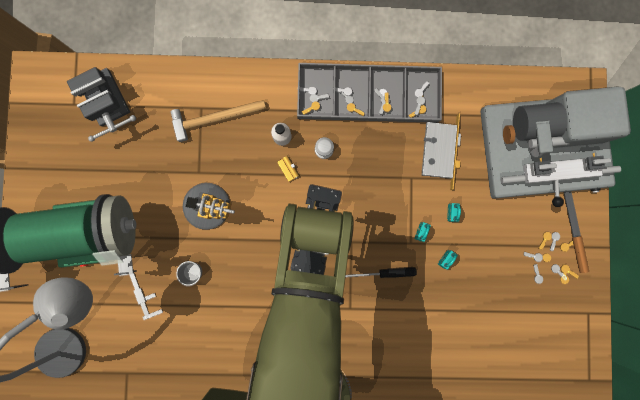

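The three locks hang in a row and everything else is in place. I'll check that they're still, then hand in.

```bash
python3 -m pendant '[[0,0,0,0,0,0,-1],[0,0,0,0,0,0,-1],[0,0,0,0,0,0,-1],[0,0,0,0,0,0,-1],[0,0,0,0,0,0,-1],[0,0,0,0,0,0,-1],[0,0,0,0,0,0,-1],[0,0,0,0,0,0,-1],[0,0,0,0,0,0,-1],[0,0,0,0,0,0,-1]]'
python3 - <<'E'
from h import *
a=cv2.imread('pics/sF.png').astype(int);b=cam('scene')['im'].astype(int)
d=np.abs(a-b).max(2)
print('stand region diff mean/max',d[200:290,380:445].mean(),d[200:290,380:445].max(),'bare bench',d[330:390,420:470].mean(),d[330:390,420:470].max())
a=cv2.imread('pics/tF.png').astype(int);b=cam('top')['im'].astype(int);d=np.abs(a-b).max(2)
print('top stand',d[180:235,180:245].mean(),d[180:235,180:245].max())
# other objects against the first pictures (top view)
a=cv2.imread('pics/top0.png').astype(int);d=np.abs(a-b).max(2)
for n,(u,v) in dict(mortice=(440,150),cyl=(288,168),knob=(325,148),oil=(282,132),pot=(188,272),hammer=(220,115),driver=(400,272),turq1=(455,212),turq2=(424,232),turq3=(449,260)).items():
    print(n,round(d[v-12:v+12,u-12:u+12].mean(),1))
E
```

```text
time_s: 41.25
ee_pos: [0.4629, -0.0166, 0.33]
eef_rot: [3.142, 0.0, 1.374]
force: [0.7, -0.1, -0.2]
grip_width: 0.094
stand region diff mean/max 2.5883760683760686 15 bare bench 2.606333333333333 10
top stand 0.8134265734265734 3
mortice 9.4
cyl 8.7
knob 8.2
oil 7.0
pot 16.6
hammer 8.4
driver 38.4
turq1 7.9
turq2 12.4
turq3 7.6
```

```bash
python3 -c "
from station import hand_in
print(hand_in())"
```

```text
the job is handed in; nothing more can be done
None
```

All three brass padlocks hang on the stand's prong, large, then middle, then small. The job was handed in at about 41 s with the arm well clear.

**Placing:** I felt the stand's cap with the closed fingertips, which put the prong's top at about 166 mm. The first two locks settled with it at 165 mm. Each lock was threaded over the nose without contact. I pushed it back until I felt the tube or the lock behind, backed it off a fraction of a millimetre, lowered it until the prong took its weight, and released it.

**Last checks:** Both views show the row straight. Pictures about a second apart differ only by image noise, so the locks are still. They look touching in the pictures, but a gap of a few tenths of a millimetre would not show.

**Other objects:** The other objects look unmoved. The picture comparison differed most at the screwdriver and pot, where the arm's shadow lay in one picture or the other. The screwdriver is visibly in its old place.

**What was not ideal:**
- **Forces:** Two feeling steps ran on past contact, reaching about 29 N down on the cap and about 13 N on the large lock before I backed off. Nothing moved visibly.
- **Vision:** The two cameras disagreed by 3–4 mm at the stand, so I trusted contact over vision there.

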